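# Turn a stone bar on a sloping rest and lay it across the bending-test rollers

### The job

Take the pale stone bar with the red-painted face out of the sample rack, set it down on the sloping blue rest with its lower end against the foot stop and let go of it there. Then take it again and lay it gently across the two raised steel rollers of the bending fixture, red face up, square and centred over both rollers, and let go. Do not disturb the other two bars, the bottle or the dish.

Things in the scene. Friction and masses are not known exactly. Their poses are not given: they have to be found in the camera images.
- specimen_centre (a point): Centre of the loose pale stone bar, 30 x 30 x 140 mm, about 0.33 kg. It starts standing in any one of the rack cells, centre 78 mm above the table, 85 mm of it above the rack. Its z axis runs along its length (up at the start), x out through the one red-painted face, y square to two bare sides. Beside that face a 9 mm red strip shows on both ends.
- rack: Fixed plywood rack, 208 x 76 mm and 63 mm high, origin at the centre of its underside. Three open-topped cells in a row along its x axis at x = -66, 0 and +66 mm, each 56 x 56 mm inside, 10 mm walls, floor 8 mm thick.
- rest: Fixed sloping rest: blue, on a dark base plate 100 x 150 x 10 mm; origin under its centre. A spine 22 mm wide and 100 mm long rises at 45 degrees towards the rest's +y (top end y +32, z 111 mm) from a foot stop, which is square to it, 54 mm wide and 20 mm high. For the first 38 mm from the stop, two cheeks 12 mm high and 40 mm apart (54 mm outside) flank the bar.
- rest_seat (a point): The point on the rest (at x 0, y 0, z 100 mm of the rest's frame) where the centre of the bar lies when the bar is on the slope with its end against the stop (square end on the stop, side on the spine, length at 45 degrees rising to the rest's +y); axes as the rest's.
- fixture: Fixed lower half of a bending fixture: grey base plate 260 x 90 x 15 mm, origin under its centre. Two steel rollers, 12 mm diameter, 44 mm long, lie along its y at x = -50 and +50 mm on pedestals 16 mm thick; roller tops are 85 mm above the table. A steel column, 16 mm diameter, 130 mm high, stands at each end, x = -114 and +114 mm, y 0.
- fixture_seat (a point): The point of the fixture (x 0, y 0, z 100 mm of its frame) where the centre of the bar lies when it is laid centrally across both rollers, its length along the fixture's x; axes as the fixture's.
- dark_bar_centre (a point): Centre of a dark grey stone bar of the same size and weight, unpainted, standing loose in another rack cell. Leave it.
- brown_bar_centre (a point): Centre of a brown stone bar of the same size and weight, unpainted, standing loose in the remaining rack cell. Leave it.
- bottle_centre (a point): Centre of a white wash bottle with a red cap, 56 mm diameter and 150 mm high, standing loose beside the rest. Leave it.
- dish_centre (a point): Centre of a clear lidded dish, 94 mm diameter and 18 mm high, lying loose at one end of the fixture. Leave it.
There are look-alikes about, which are no part of the job. What is meant by the part that bears specimen_centre is not pink or turquoise, and is the larger of those in its own colour.

How it is judged:
By the outcome, as a careful person would: the job done as asked, in the order asked, and still so for the second after the job is handed in, with the robot touching nothing.
It also fails if it takes over 58 s, if anything falls off the work surface, if the arm or the gripper's body presses on something with over 40 N, if the wrist force passes 120 N, or if a joint passes its speed limit or range.

### The arm

A 7-joint arm with a two-finger parallel gripper is mounted at the origin on the work surface. World frame = base frame: x ahead of the robot, y to its left, z up, the work surface at z = 0. Lengths are in mm, angles in rad, forces in N, time in s.
With the tool pointing down it reaches from about 425 to 950 mm from the base axis. Payload 4.7 kg.
Tool frame: the origin (TCP) lies at the very end of the fingers, on their centre line; the grasp point (between the pads) lies ctrl.tcp_to_grasp behind it (ctrl.tcp_to_grasp is the distance from the TCP to the grasp point, in mm); x points along the fingers, z is the direction in which the jaws open and shut, and the axes are right-handed (so a half turn about x gives the same grasp; the last joint's range is limited). The gripper opens to 87 mm and grips with 3 to 60 N. Pads are 19 mm wide; open, the fingers measure 117 mm over their backs; the gripper's body (75 mm by 190 mm) begins 51 mm behind the grasp point.
Start: joints at [-0.029, 0.469, -0.049, 1.532, 0.024, 1.141, -0.082], TCP at [675.018, 0.046, 222.573] pointing down, gripper open.
Joint ranges: [-2.59, 2.59], [-0.33, 1.99], [-1.39, 1.29], [0.1, 2.45], [-1.04, 4.18], [0.21, 1.99], [-2.66, 2.66]. Speed limits (rad/s): [2.57, 2.57, 3.14, 3.14, 3.14, 3.14, 3.14].

### API

Orientations are given as a rotation vector (axis times angle).
In Python, from station import ctrl, viewer, finish_job gives the robot as it stands.
- The arm moves only by the tool send_rows, never from a script. Its argument "motion" is a list that holds one entry, the list of rows, each a list of 7 numbers: the shift along the tool's x, y, z in mm, then the turn, a rotation vector about the tool's x, y, z in degrees, then the finger opening in mm, from 0 to 87. In form: [[[tx, ty, tz, rx, ry, rz, hand], ...]]. A call has 1 to 8 rows; each row is the pose to reach, as a shift and turn from the pose commanded when the call began, along the tool's axes at that moment; what a row does not reach only later rows make up. A row lasts 1/8 s, in which the tool goes at most 62.5 mm and 10.7 degrees, less where a joint would pass 70% of its speed; a pose out of reach is approached as far as the arm can. A call with a gripper value outside its range is refused whole. The fingers move at their own pace and stop on an object; the grip force is fixed at half the most. Time passes only in rows, so rows that repeat a pose let the fingers close. It gives the time, the measured TCP pose, the force and the opening at its end, in the units of the state.
- ctrl.get_obs(): the state, without advancing time (a new reading comes with each control period).
- viewer.get_image(name): name is "scene" or "side" or "wrist"; returns the picture (384x512x3 uint8, red, green, blue); there is no depth.
- viewer.camera_info(name): a dict with "camera_matrix" (3x3 intrinsics, pixels), "position" and "attitude" of the camera in the world; the wrist camera has in their place "T_tool_cam" (4x4, takes a point from camera to tool coordinates, whose origin is the TCP and whose axes are the tool frame's). Camera axes: x right, y down, z forward; pixel columns grow to the right and rows downward; lengths in mm; the calibration is good to about 2 mm. A picture is of the moment at which its call begins: read the wrist's pose just before it. camera_info takes no time and is no camera call.
- finish_job(): hands the job in, once; it reports no verdict.
The state is a dict: "t": time; "joints": joint angles; "qd": joint speeds; "joint_efforts": joint torques, N m; "ee_pos": TCP position; "ee_rot": TCP orientation; "contact_force": force on the tool from outside, world axes, zero at the start; "ft_torque": the same for the moment, N m; "opening": opening from 0.0 (shut) to 1.0 (fully open).
Only numpy, scipy, OpenCV 4.12 (cv2) and the standard library are available. Lean on these libraries where they do the work, as an engineer would, in place of code of your own. Each camera call takes 0.05 s, during which the arm holds its last target.

## Working session

There is one attempt and no reset: what is moved stays moved. The work goes in short steps, Python scripts to look and compute and a tool call to move; the robot and the scene stay as the last step left them, time stands still between calls to the robot, and variables do not carry over. Pictures are saved under pics/ and viewed, and the job is handed in when it is done.

Besides the shell and the picture viewer there is one more tool, called after ">>>" as name(argument=value, ...), one argument or row to a line, values as JSON. send_rows: Moves the arm, as the interface text tells. Its arguments: {"type":"object","properties":{"motion":{"type":"array"}},"required":["motion"]}

```bash
ls; mkdir -p pics; python3 - <<'E'
from station import ctrl, viewer
import cv2,numpy as np
np.set_printoptions(precision=4,suppress=True)
o=ctrl.get_obs();print(o, ctrl.tcp_to_grasp)
for n in ("scene","side","wrist"):
    print(n,viewer.camera_info(n))
    im=viewer.get_image(n);np.save(f"pics/{n}0.npy",im);cv2.imwrite(f"pics/{n}0.png",im[:,:,::-1])
E
```

```text
pics
{'t': 0.0, 'joints': array([-0.0289,  0.4695, -0.0486,  1.5337,  0.0241,  1.141 , -0.0823]), 'qd': array([-0.0013, -0.0001, -0.0003, -0.0012, -0.0004,  0.001 , -0.0005]), 'joint_efforts': array([  0.0001, -50.7972,  -0.0803, -23.6156,  -0.0613,   0.0378,
         0.0002]), 'ee_pos': array([674.3849,   0.0279, 221.4728]), 'ee_rot': array([-0.0001,  1.5728, -0.    ]), 'contact_force': array([-0.2674,  0.7096,  0.2065]), 'ft_torque': array([-0.0228, -0.0174,  0.023 ]), 'opening': 0.9992016573286607} 18.700000000000003
scene {'camera_matrix': array([[481.0339,   0.    , 260.0127],
       [  0.    , 481.0339, 194.0574],
       [  0.    ,   0.    ,   1.    ]]), 'position': array([1155.434 ,  191.5079, 1067.6457]), 'attitude': array([-1.5342, -2.2905,  0.665 ])}
side {'camera_matrix': array([[349.3804,   0.    , 255.5203],
       [  0.    , 349.3804, 186.8063],
       [  0.    ,   0.    ,   1.    ]]), 'position': array([ 551.0743, -602.7307,  770.1852]), 'attitude': array([-2.4435,  0.0038,  0.0074])}
wrist {'camera_matrix': array([[289.1863,   0.    , 257.3426],
       [  0.    , 289.1863, 193.9065],
       [  0.    ,   0.    ,   1.    ]]), 'T_tool_cam': array([[   0.0001,   -0.239 ,    0.971 , -162.1171],
       [  -0.0004,   -0.971 ,   -0.239 ,   65.0887],
       [   1.    ,   -0.0003,   -0.0002,   -0.7189],
       [   0.    ,    0.    ,    0.    ,    1.    ]])}
```

View pics/scene0.png

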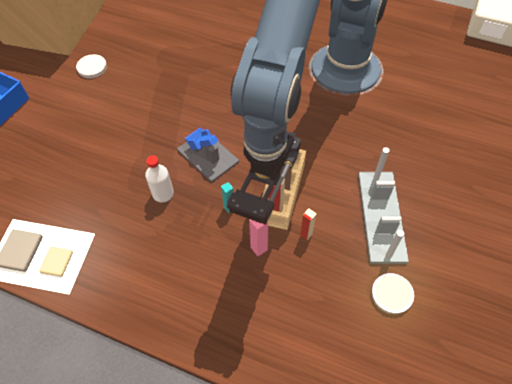

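View pics/side0.png

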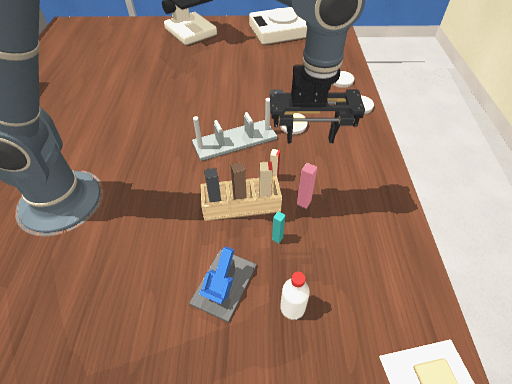

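View pics/wrist0.png

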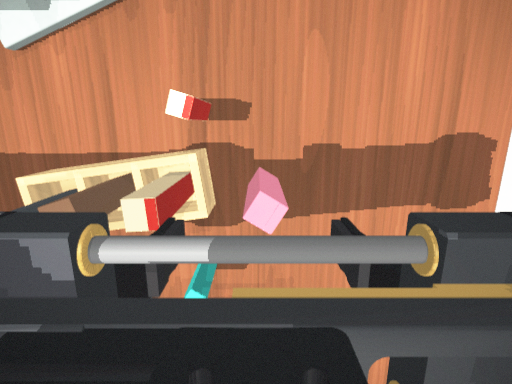

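```bash
cat > h.py <<'E'
import numpy as np,cv2
from scipy.spatial.transform import Rotation as R
from station import ctrl,viewer
np.set_printoptions(precision=2,suppress=True)
def cam(n,obs=None):
    c=viewer.camera_info(n);K=np.array(c["camera_matrix"])
    if n!="wrist": return K,R.from_rotvec(c["attitude"]).as_matrix(),np.array(c["position"])
    o=obs or ctrl.get_obs();T=np.eye(4);T[:3,:3]=R.from_rotvec(o["ee_rot"]).as_matrix();T[:3,3]=o["ee_pos"]
    T=T@np.array(c["T_tool_cam"]);return K,T[:3,:3],T[:3,3]
def ray(C,uv):
    K,Rm,p=C;d=Rm@np.linalg.solve(K,[uv[0],uv[1],1.]);return p,d/np.linalg.norm(d)
def onz(C,uv,z):
    p,d=ray(C,uv);return p+d*(z-p[2])/d[2]
def tri(rays):
    A=np.zeros((3,3));b=np.zeros(3)
    for p,d in rays:
        M=np.eye(3)-np.outer(d,d);A+=M;b+=M@p
    x=np.linalg.solve(A,b);return x,[np.linalg.norm((np.eye(3)-np.outer(d,d))@(x-p)) for p,d in rays]
def proj(C,X):
    K,Rm,p=C;c=Rm.T@(np.asarray(X,float)-p);q=K@c;return q[:2]/q[2]
def snap(n,tag):
    o=ctrl.get_obs();im=viewer.get_image(n);np.save(f"pics/{n}{tag}.npy",im);cv2.imwrite(f"pics/{n}{tag}.png",im[:,:,::-1]);
    import pickle;pickle.dump(o,open(f"pics/{n}{tag}.pkl","wb"));return im,o
def crop(n,tag,x0,y0,x1,y1,s,out):
    im=np.load(f"pics/{n}{tag}.npy")[y0:y1,x0:x1,::-1];im=cv2.resize(im,None,fx=s,fy=s,interpolation=cv2.INTER_CUBIC)
    for x in range((x0+9)//10*10,x1,10): cv2.putText(im,str(x),((x-x0)*s,8),0,.3,(0,255,255),1);cv2.line(im,((x-x0)*s,10),((x-x0)*s,14),(0,255,255),1)
    for y in range((y0+9)//10*10,y1,10): cv2.putText(im,str(y),(0,(y-y0)*s+3),0,.3,(0,255,255),1)
    cv2.imwrite(f"pics/{out}.png",im)
E
python3 - <<'E'
from h import *
crop("side","0",180,95,320,220,5,"c1")
crop("side","0",180,235,320,330,5,"c2")
crop("scene","0",350,140,430,320,3,"c3")
crop("wrist","0",0,80,300,300,2,"c4")
E
```

```text
(no output)
```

View pics/c1.png

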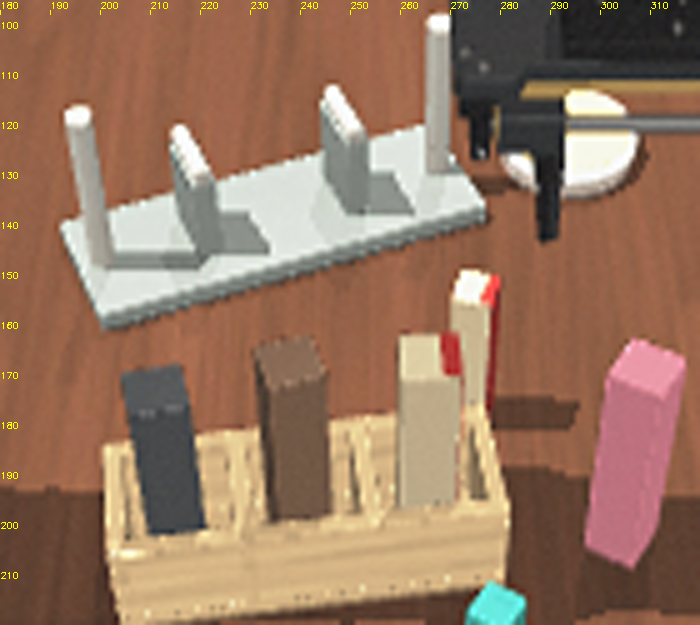

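View pics/c2.png

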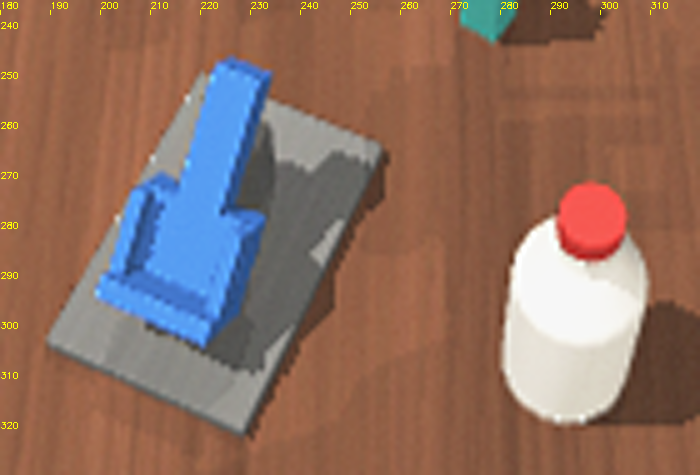

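View pics/c3.png

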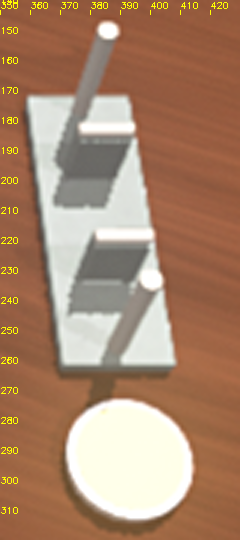

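View pics/c4.png

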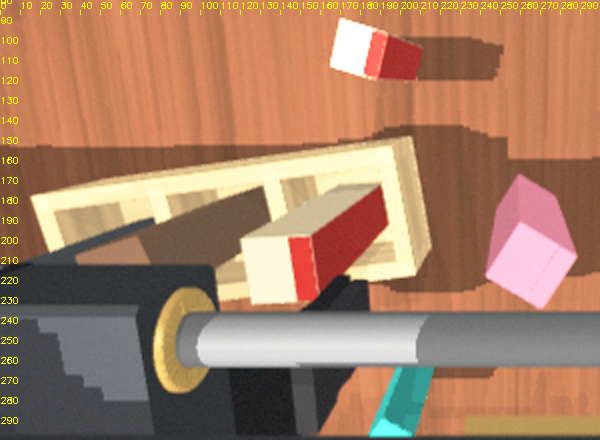

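```bash
python3 - <<'E'
from h import *
import pickle
ow=pickle.load(open("pics/x","rb")) if 0 else ctrl.get_obs()
W=cam("wrist",ow);S=cam("side");C=cam("scene")
print("bar top wrist");
for uv in [(121,198.5),(155,197.5),(159,230),(125,231.5)]: print(onz(W,uv,148))
print("bar top side")
for uv in [(260,162.2),(271.5,162),(272.3,170),(260,170.5)]: print(onz(S,uv,148))
print("rack top side")
for uv in [(201,185),(275.5,175),(282,197),(204,207)]: print(onz(S,uv,63))
print("rack top wrist")
for uv in [(15.5,178),(206,147.5),(215,204)]: print(onz(W,uv,63))
def quad(Cm,im,lo,hi,roi):
    pass
print("fixture base side (top z15)")
for uv in [(192.5,140.5),(265.5,120),(277,136.5),(201,158)]: print(onz(S,uv,15))
print("fixture base scene")
for uv in [(360,172),(394,172),(409,261.5),(370,261.5)]: print(onz(C,uv,15))
print("col tops", [tri([ray(S,a),ray(C,b)]) for a,b in [((195.5,118),(386.5,150.5)),((267,99.5),(401,233.5))]])
print("rest base side")
for uv in [(199.5,250),(256,264.5),(229,321.5),(189.5,302.5)]: print(onz(S,uv,10))
print("rest top end of spine", onz(S,(223.5,248),118) if 0 else [onz(S,u,111) for u in [(224,247),(233.5,249.5)]])
print("stop top", [onz(S,u,52.) for u in [(200,290),(221,299)]])
print("dish",onz(C,(393,294),18),"bottle",onz(S,(298,275),150))
print("pink",onz(W,(265,205),100), "small", onz(W,(181,105),80),onz(S,(275,152),80),"turq",onz(S,(279,215),60))
E
```

```text
bar top wrist
[558.63   3.06 148.  ]
[587.42   3.94 148.  ]
[588.41 -25.17 148.  ]
[558.76 -26.57 148.  ]
bar top side
[558.63  -1.45 148.  ]
[587.05  -0.96 148.  ]
[588.18 -27.86 148.  ]
[558.38 -29.3  148.  ]
rack top side
[402.16  -2.27  63.  ]
[601.36  32.14  63.  ]
[615.25 -44.13  63.  ]
[416.99 -75.12  63.  ]
rack top wrist
[400.54   4.61  63.  ]
[617.12  38.69  63.  ]
[624.74 -25.85  63.  ]
fixture base side (top z15)
[346.49 224.28  15.  ]
[580.5  323.63  15.  ]
[615.8  241.05  15.  ]
[381.34 146.    15.  ]
fixture base scene
[379.88 153.36  15.  ]
[345.68 236.92  15.  ]
[585.52 333.03  15.  ]
[620.63 247.55  15.  ]
col tops [(array([374.02, 199.53, 124.79]), [np.float64(0.13717212551039296), np.float64(0.13717212551034683)]), (array([583.51, 287.32, 123.09]), [np.float64(1.0399806764870074), np.float64(1.039980676487026)])]
rest base side
[ 408.26 -167.75   10.  ]
[ 547.68 -207.7    10.  ]
[ 489.49 -342.1    10.  ]
[ 399.54 -300.13   10.  ]
rest top end of spine [array([ 479.3 , -218.45,  111.  ]), array([ 500.01, -224.65,  111.  ])]
stop top [array([ 427.22, -289.42,   52.  ]), array([ 473.71, -309.5 ,   52.  ])]
dish [680.27 317.42  18.  ] bottle [ 628.52 -302.85  150.  ]
pink [681.43 -16.41 100.  ] small [596.78  82.47  80.  ] [602.   103.77  80.  ] turq [605.26 -98.66  60.  ]
```

```bash
cat > kin.py <<'E'
import numpy as np
from scipy.spatial.transform import Rotation as R
from scipy.optimize import least_squares
# xArm7 modified DH (a_{i-1}, alpha_{i-1}, d)
P=[(0,0,267),(0,-np.pi/2,0),(0,np.pi/2,293),(52.5,np.pi/2,0),(77.5,np.pi/2,342.5),(0,np.pi/2,0),(76,-np.pi/2,97)]
LO=np.array([-2.59,-.33,-1.39,.1,-1.04,.21,-2.66]);HI=np.array([2.59,1.99,1.29,2.45,4.18,1.99,2.66])
def flange(q):
    T=np.eye(4)
    for (a,al,d),t in zip(P,q):
        c,s=np.cos(t),np.sin(t);ca,sa=np.cos(al),np.sin(al)
        T=T@np.array([[c,-s,0,a],[s*ca,c*ca,-sa,-d*sa],[s*sa,c*sa,ca,d*ca],[0,0,0,1]])
    return T
E
python3 - <<'E'
from kin import *
from h import *
o=ctrl.get_obs();T=flange(o['joints']);print(T)
Rt=R.from_rotvec(o['ee_rot']).as_matrix();print(Rt, o['ee_pos'])
print(T[:3,:3].T@Rt, T[:3,:3].T@(o['ee_pos']-T[:3,3]))
S=cam("side");print("rest");
for u,z in [((221,250),10),((256,265),10),((229,322),10),((190,304),10)]:print(onz(S,u,z))
E
```

```text
[[  1.    -0.    -0.08 583.34]
 [ -0.    -1.     0.01 -40.06]
 [ -0.08  -0.01  -1.   303.83]
 [  0.     0.     0.     1.  ]]
[[-0. -0.  1.]
 [-0.  1.  0.]
 [-1. -0. -0.]] [674.57   0.05 221.76]
[[ 0.07 -0.    1.  ]
 [ 0.01 -1.   -0.  ]
 [ 1.    0.01 -0.07]] [ 97.14 -39.84  75.11]
rest
[ 461.38 -167.99   10.  ]
[ 547.68 -209.02   10.  ]
[ 489.54 -343.16   10.  ]
[ 401.06 -303.53   10.  ]
```

>>> send_rows(
  motion=[
    [[0,-12,0,-10,0,0,87],[0,-12,0,-20,0,0,87],[0,-12,0,-30,0,0,87],[0,-12,0,-40,0,0,87],[0,-12,0,-50,0,0,87],[0,-12,0,-60,0,0,87],[0,-12,0,-70,0,0,87],[0,-12,0,-80,0,0,87]],
  ],
)

```text
t: 1.15
ee_pos: [674.7, -12.1, 222.1]
ee_rot: [-1.084, 1.285, 1.084]
contact_force: [-1.3, -0.4, 0.5]
opening: 0.996
```

>>> send_rows(
  motion=[
    [[0,0,0,-10,0,0,87],[0,0,0,-10,0,0,87]],
  ],
)

```text
t: 1.4
ee_pos: [674.8, -12.2, 222.1]
ee_rot: [-1.207, 1.211, 1.208]
contact_force: [-0.3, -0.1, -0.4]
opening: 0.997
```

```bash
python3 - <<'E'
from h import *
im,o=snap("wrist","1");print(o['t'],o['ee_pos'],R.from_rotvec(o['ee_rot']).as_matrix(),o['joints'])
snap("side","1");snap("scene","1")
E
```

```text
1.4 [674.78 -12.17 222.11] [[-0. -1.  0.]
 [ 0.  0.  1.]
 [-1.  0.  0.]] [ 0.22  0.5  -0.38  1.52  0.2   1.16  1.37]
```

View pics/wrist1.png

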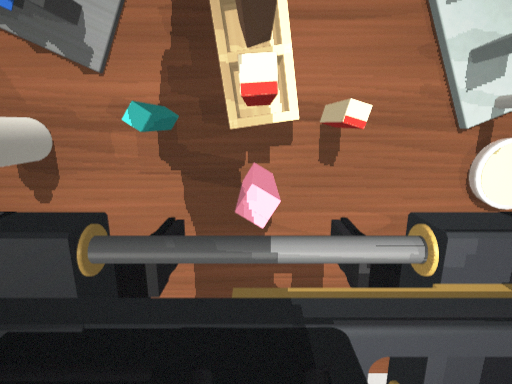

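View pics/scene1.png

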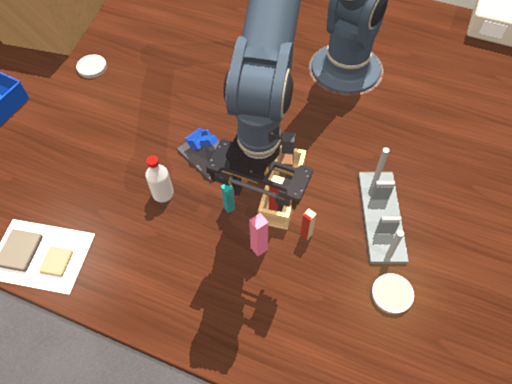

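```bash
python3 - <<'E'
from h import *
crop("wrist","1",205,30,305,135,6,"c5")
im=np.load("pics/wrist1.npy").astype(int)
E
```

```text
(no output)
```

View pics/c5.png

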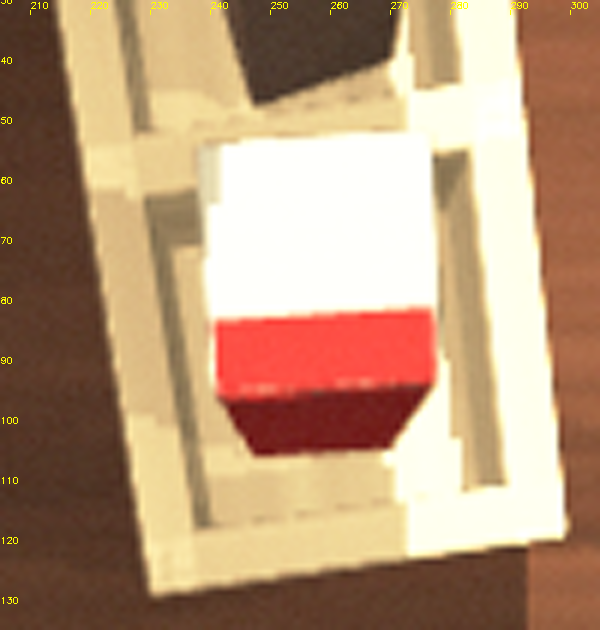

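```bash
python3 - <<'E'
from h import *
import pickle
o=pickle.load(open("pics/wrist1.pkl","rb"));W=cam("wrist",o)
q=[onz(W,u,148) for u in [(240,54),(275.3,52.2),(277.3,93.5),(241.3,96)]];print(np.array(q),np.mean(q,0))
print("strip", onz(W,(241,83.5),148),onz(W,(276.5,81),148))
b=[onz(W,u,8) for u in [(248,106),(268.5,105)]];print("bottom red edge",b)
r=[onz(W,u,63) for u in [(230,129),(299,120),(291,30),(215,30)]];print(np.array(r))
E
```

```text
[[558.9  -24.69 148.  ]
 [557.72   1.84 148.  ]
 [587.15   3.74 148.  ]
 [588.92 -24.19 148.  ]] [573.17 -10.83 148.  ]
strip [579.78 -24.28 148.  ] [578.04   3.   148.  ]
bottom red edge [array([588.8 , -23.23,   8.  ]), array([587.68,   2.32,   8.  ])]
[[615.62 -41.36  63.  ]
 [606.36  33.16  63.  ]
 [518.77  22.34  63.  ]
 [518.58 -53.97  63.  ]]
```

>>> send_rows(
  motion=[
    [[0,50,1,-1,0,0,87],[0,101.5,1.5,-3,0,0,87],[20,101.5,1.5,-3,0,0,87],[50,101.5,1.5,-3,0,0,87],[80,101.5,1.5,-3,0,0,87],[105,101.5,1.5,-3,0,0,87],[125,101.5,1.5,-3,0,0,87],[125,101.5,1.5,-3,0,0,87]],
  ],
)

```text
t: 2.55
ee_pos: [572.4, -10.5, 96.3]
ee_rot: [-1.245, 1.187, 1.249]
contact_force: [0.3, 0.3, -0.3]
opening: 1.002
```

```bash
python3 - <<'E'
from h import *
im,o=snap("wrist","2");print(o['ee_pos'],o['contact_force'],o['joints'])
im,o=snap("side","2")
crop("side","2",180,80,330,230,5,"c6")
E
```

```text
[572.38 -10.5   96.26] [ 0.32  0.3  -0.28] [ 0.24  0.48 -0.39  1.88  0.24  0.83  1.35]
```

View pics/c6.png

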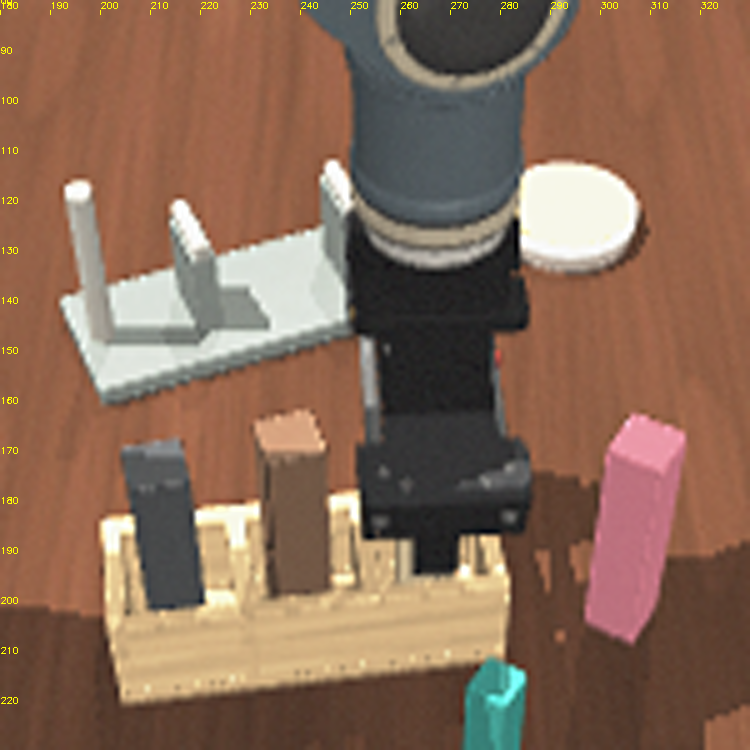

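View pics/wrist2.png

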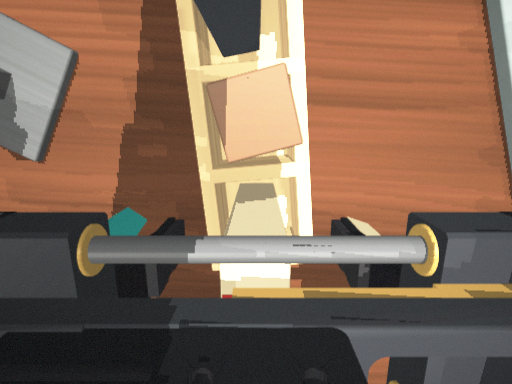

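>>> send_rows(
  motion=[
    [[0,0,0,0,0,0,27],[0,0,0,0,0,0,27],[0,0,0,0,0,0,27],[0,0,0,0,0,0,27],[0,0,0,0,0,0,27],[0,0,0,0,0,0,27]],
  ],
)

```text
t: 3.4
ee_pos: [573.5, -10.5, 97.5]
ee_rot: [-1.248, 1.184, 1.248]
contact_force: [-0.8, 0.1, 0.9]
opening: 0.4
```

>>> send_rows(
  motion=[
    [[0,0,0,0,0,0,20],[0,0,0,0,0,0,20],[0,0,0,0,0,0,20]],
  ],
)

```text
t: 3.78
ee_pos: [573.5, -10.5, 97.5]
ee_rot: [-1.248, 1.184, 1.248]
contact_force: [-0.3, -0.2, -0.8]
opening: 0.345
```

>>> send_rows(
  motion=[
    [[-15,0,0,0,0,0,20],[-40,0,0,0,0,0,20],[-80,0,0,0,0,0,20],[-120,0,0,0,0,0,20],[-150,0,0,0,0,0,20],[-150,-20,-40,10,0,0,20],[-150,-40,-80,20,0,0,20],[-150,-40,-80,25,0,0,20]],
  ],
)

```text
t: 4.78
ee_pos: [618.3, -93.4, 247.7]
ee_rot: [-0.916, 1.371, 0.913]
contact_force: [-0.3, 0.3, -3.7]
opening: 0.338
```

```bash
python3 - <<'E'
from h import *
im,o=snap("wrist","3");print(o['ee_pos'],o['contact_force'],o['joints'],o['opening'])
E
```

```text
[618.29 -93.35 247.75] [-0.31  0.28 -3.73] [ 0.31  0.39 -0.3   1.62  0.13  1.16  1.15] 0.33758909094396977
```

View pics/wrist3.png

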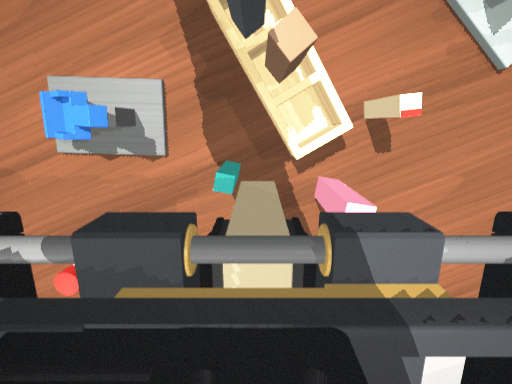

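```bash
python3 - <<'E'
from h import *
crop("wrist","3",30,60,180,170,5,"c7")
im,o=snap("scene","3")
crop("scene","3",165,110,255,190,7,"c8")
E
```

```text
(no output)
```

View pics/c7.png

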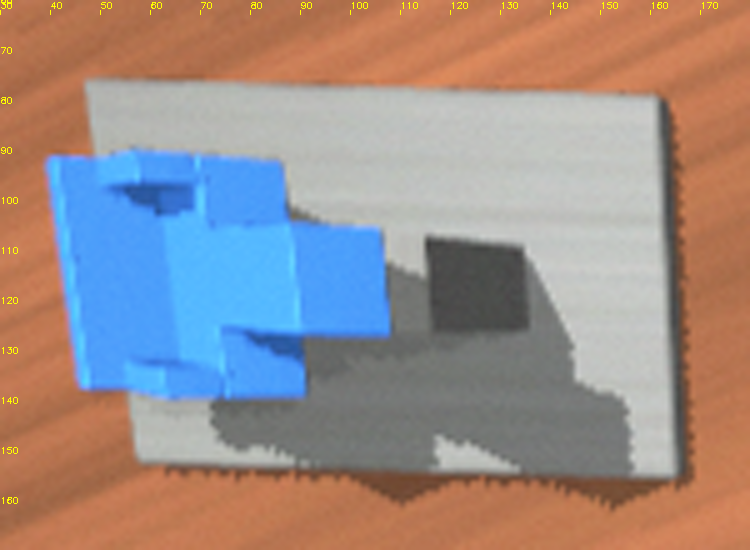

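View pics/c8.png

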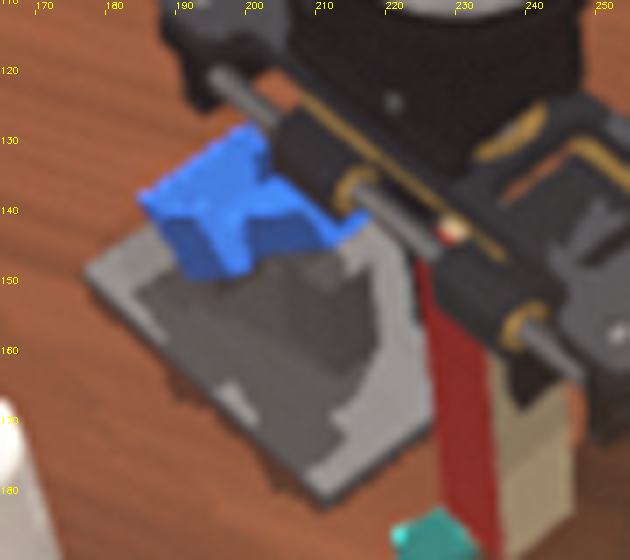

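```bash
python3 - <<'E'
from h import *
import pickle
o=pickle.load(open("pics/wrist3.pkl","rb"));W=cam("wrist",o)
c=np.array([onz(W,u,10) for u in [(47,76),(162,79),(165.5,155.5),(57.5,152.5)]]);print(c,c.mean(0))
for i in range(4):
  d=c[(i+1)%4]-c[i];print(np.linalg.norm(d),np.degrees(np.arctan2(d[1],d[0])))
e=np.array([onz(W,u,111) for u in [(88,105),(90.5,127)]]);print("spine end",e,np.linalg.norm(e[0]-e[1]),e.mean(0))
yr=np.radians(66.6);y=np.array([np.cos(yr),np.sin(yr),0])
print(e.mean(0)-32*y)
C=cam("scene");print("scene corners",onz(C,(177,148.5),10),onz(C,(211,180.5),10))
S=cam("side")
# stop top edge: rest y = -? stop foot: at s=0 on slope + 20 normal
st=np.array([onz(W,u,0) for u in [(40,92),(46,138)]])
# slope foot y,z
a=np.sqrt(.5);foot=np.array([32-100*a,111-100*a]);top=foot+20*np.array([-a,a]);print(foot,top)
st=np.array([onz(W,u,top[1]) for u in [(40,92),(46,138)]]);print("stop top",st,np.linalg.norm(st[0]-st[1]),st.mean(0)-top[0]*y)
E
```

```text
[[ 398.92 -297.59   10.  ]
 [ 459.44 -161.74   10.  ]
 [ 549.66 -202.55   10.  ]
 [ 488.84 -338.03   10.  ]] [ 474.22 -249.98   10.  ]
148.7267296044325 65.9896964612288
99.02479693452034 -24.343713587087496
148.5024359252402 -114.17644546907304
98.59313083771279 155.78553552657107
spine end [[ 477.58 -216.74  111.  ]
 [ 496.99 -225.33  111.  ]] 21.224910195341774 [ 487.29 -221.03  111.  ]
[ 474.58 -250.4   111.  ]
scene corners [ 491.28 -336.81   10.  ] [ 551.85 -203.72   10.  ]
[-38.71  40.29] [-52.85  54.43]
stop top [[ 428.34 -289.14   54.43]
 [ 476.13 -311.49   54.43]] 52.75803879739838 [ 473.22 -251.81   54.43]
```

```bash
cat > fit.py <<'E'
from kin import *
import kin,pickle,glob,sys
obs=[pickle.load(open(f,"rb")) for f in sorted(glob.glob("pics/*.pkl"))]
obs.append(dict(joints=np.array([-0.0289,0.4695,-0.0486,1.5337,0.0241,1.141,-0.0823]),ee_pos=np.array([674.5,0.03,221.7]),ee_rot=np.array([0,1.5728,0])))
base=np.array([267,293,52.5,77.5,342.5,76,97.])
R0=np.array([[0,0,1],[0,-1,0],[1,0,0.]])
def FK(p,q):
    L=p[:7];off=np.r_[0,p[7:12],0]
    kin.P[:]=[(0,0,L[0]),(0,-np.pi/2,0),(0,np.pi/2,L[1]),(L[2],np.pi/2,0),(L[3],np.pi/2,L[4]),(0,np.pi/2,0),(L[5],-np.pi/2,L[6])]
    T=kin.flange(np.asarray(q)+off);t=np.eye(4);t[:3,:3]=R0;t[:3,:3]=R.from_rotvec(p[15:18]).as_matrix()@R0;t[:3,3]=p[12:15]
    return T@t
def res(p):
    r=[]
    for o in obs:
        T=FK(p,o['joints']);r+=list(T[:3,3]-o['ee_pos']);r+=list(300*(R.from_rotvec(o['ee_rot']).as_matrix().T@T[:3,:3]-np.eye(3)).ravel())
    r+=list((p[:7]-base)/30);r+=list(p[7:12]/.05);r+=list(p[12:15]*[.1,.1,.01]);r+=list(p[15:18]/.02);return np.array(r)
def fit():
    s=least_squares(res,np.r_[base,np.zeros(5),0,0,172,0,0,0]);return s.x,s
if __name__=="__main__":
    np.set_printoptions(precision=3,suppress=True)
    p,s=fit();print(p);print(np.abs(s.fun[:-18]).max(),len(obs));np.save("kp.npy",p)
E
python3 fit.py
```

```text
[ -849.392  1829.983 -1249.574   496.581  -110.45    383.031   -20.34
     0.59      0.296     1.502     2.979    -0.047  -343.473   296.904
 -1303.781    -3.155     0.073    -0.056]
64.25501753295615 8
```

```bash
python3 - <<'E'
from fit import *
np.set_printoptions(precision=3,suppress=True)
for o in obs:
    T=flange(o['joints']);Rt=R.from_rotvec(o['ee_rot']).as_matrix();print(o['joints'],R.from_matrix(T[:3,:3].T@Rt).as_rotvec(),T[:3,:3].T@(o['ee_pos']-T[:3,3]))
E
```

```text
[ 0.216  0.498 -0.383  1.517  0.195  1.165  1.366] [ 0.072 -1.556 -0.093] [ -43.418 -104.17    62.563]
[ 0.305  0.385 -0.307  1.617  0.125  1.159  1.148] [ 0.547 -1.477  0.695] [120.639  33.935 149.415]
[ 0.217  0.499 -0.383  1.517  0.195  1.164  1.366] [ 0.072 -1.557 -0.092] [ -43.323 -104.159   62.597]
[ 0.242  0.476 -0.389  1.882  0.238  0.83   1.353] [-0.475 -1.583  0.487] [-40.895 285.061 289.394]
[ 0.217  0.499 -0.384  1.517  0.196  1.165  1.367] [ 0.071 -1.557 -0.094] [ -43.42  -104.087   62.625]
[ 0.242  0.477 -0.389  1.883  0.238  0.83   1.353] [-0.476 -1.582  0.49 ] [-40.796 286.804 289.427]
[ 0.307  0.386 -0.305  1.616  0.126  1.159  1.15 ] [ 0.551 -1.472  0.694] [126.062  35.039 147.774]
[-0.029  0.469 -0.049  1.534  0.024  1.141 -0.082] [2.298 0.004 2.134] [ 96.99  -39.807  75.202]
```

```bash
python3 - <<'E'
from fit import *
import itertools
np.set_printoptions(precision=3,suppress=True)
def rot(s,q):
    r=R.identity()
    for k,(ax,sg) in enumerate(zip("zyzyzyz",s)): r=r*R.from_euler(ax,sg*q[k])
    return r
out=[]
for s in itertools.product([1,-1],repeat=7):
    m=[(rot(s,o['joints']).inv()*R.from_rotvec(o['ee_rot'])) for o in obs]
    mean=R.concatenate(m).mean();out.append((max((mean.inv()*x).magnitude() for x in m),s,mean.as_matrix()))
out.sort(key=lambda t:t[0]);
for o in out[:4]:print(o)
E
```

```text
(7.209564868512885e-05, (-1, 1, -1, 1, -1, 1, -1), array([[-0., -0., -1.],
       [ 0.,  1., -0.],
       [ 1., -0., -0.]]))
(0.005259416348528165, (-1, -1, -1, -1, -1, -1, -1), array([[ 0.001, -0.   , -1.   ],
       [ 0.001,  1.   , -0.   ],
       [ 1.   , -0.001,  0.001]]))
(0.2668935963335268, (1, -1, 1, -1, 1, -1, -1), array([[ 0.001,  0.316, -0.949],
       [ 0.001,  0.949,  0.316],
       [ 1.   , -0.002,  0.001]]))
(0.2669131962374282, (1, 1, 1, 1, 1, 1, -1), array([[ 0.   ,  0.316, -0.949],
       [-0.   ,  0.949,  0.316],
       [ 1.   ,  0.   ,  0.   ]]))
```

```bash
cat > arm.py <<'E'
import numpy as np,pickle,glob
from scipy.spatial.transform import Rotation as R
from scipy.optimize import least_squares
SG=(-1,1,-1,1,-1,1,-1);RT=np.array([[0,0,-1],[0,1,0],[1,0,0.]])
LO=np.array([-2.59,-.33,-1.39,.1,-1.04,.21,-2.66]);HI=np.array([2.59,1.99,1.29,2.45,4.18,1.99,2.66])
def frames(q):
    r=np.eye(3);F=[]
    for k in range(7):
        r=r@R.from_euler("zyzyzyz"[k],SG[k]*q[k]).as_matrix();F.append(r)
    return F
ez=np.array([0,0,1.]);ex=np.array([1.,0,0])
def rowsA(q):
    F=frames(q)
    # base z; after j3: z,x ; after j4: z,x ; after j6: x,z
    return np.stack([ez,F[2]@ez,F[2]@ex,F[3]@ex,F[4]@ez,F[5]@ex,F[6]@ez],1)
def FK(v,q): return rowsA(q)@v, frames(q)[6]@RT
def fit():
    obs=[pickle.load(open(f,"rb")) for f in sorted(glob.glob("pics/*.pkl"))]
    obs.append(dict(joints=np.array([-0.0289,0.4695,-0.0486,1.5337,0.0241,1.141,-0.0823]),ee_pos=np.array([674.5,0.03,221.7])))
    A=np.vstack([rowsA(o['joints']) for o in obs]);b=np.concatenate([o['ee_pos'] for o in obs])
    prior=np.array([300,320,40,-40,330,60,280.]);lam=.02
    v=np.linalg.lstsq(np.vstack([A,lam*np.eye(7)]),np.r_[b,lam*prior],rcond=None)[0]
    return v,np.abs(A@v-b).max()
def ik(v,p,Rm,q0,w=.02):
    def f(q):
        P,M=FK(v,q);return np.r_[(P-p)/5,R.from_matrix(Rm.T@M).as_rotvec()*60,w*(q-q0)]
    s=least_squares(f,np.clip(q0,LO+.01,HI-.01),bounds=(LO,HI));P,M=FK(v,s.x)
    return s.x,np.linalg.norm(P-p),R.from_matrix(Rm.T@M).magnitude()
E
python3 - <<'E'
from arm import *
np.set_printoptions(precision=2,suppress=True)
v,e=fit();print(v,e)
def frame(x,z): x=x/np.linalg.norm(x);return np.stack([x,np.cross(z,x),z],1)
yr=np.array([.4067,.9135,0]);xr=np.array([.9135,-.4067,0]);Z=np.array([0,0,1.]);a=.5**.5
q3=np.array([ 0.31,0.39,-0.3,1.62,0.13,1.16,1.15])
seat=np.array([474.3,-250,100.])
rng=np.random.default_rng(0)
for nm,x,z,tc in [("put",-yr-Z,xr,19.5),("take45",yr-Z,xr,-18.7),("take45b",yr-Z,-xr,-18.7),("takedown",-Z,xr,-18.7),("take22",.414*yr-Z,xr,-18.7),("take22b",.414*yr-Z,-xr,-18.7)]:
    M=frame(x,z); p=seat-M[:,0]*tc
    best=[]
    for k in range(12):
        q0=q3 if k==0 else rng.uniform(LO,HI)
        q,ep,er=ik(v,p,M,q0);best.append((ep+100*er,tuple(q.round(2)),round(ep,1),round(er,3),np.abs(q-q3).max().round(2)))
    ok=[b for b in best if b[0]<5];print(nm,len(ok));
    for b in sorted(ok,key=lambda b:b[4])[:4] or sorted(best)[:1]:print(b[1:])
E
```

```text
[225.55 752.71 -45.72  -5.86 470.99  56.82 504.6 ] 36.96335085659061
put 8
((np.float64(-0.61), np.float64(0.83), np.float64(0.95), np.float64(1.91), np.float64(0.15), np.float64(0.86), np.float64(-0.32)), np.float64(0.0), 0.0, np.float64(1.47))
((np.float64(-0.61), np.float64(0.83), np.float64(0.94), np.float64(1.91), np.float64(0.17), np.float64(0.86), np.float64(-0.34)), np.float64(0.0), 0.0, np.float64(1.49))
((np.float64(-0.48), np.float64(0.74), np.float64(0.61), np.float64(1.92), np.float64(0.41), np.float64(0.93), np.float64(-0.66)), np.float64(0.0), 0.0, np.float64(1.81))
((np.float64(-0.2), np.float64(0.68), np.float64(0.07), np.float64(1.95), np.float64(0.68), np.float64(1.11), np.float64(-1.06)), np.float64(0.0), 0.0, np.float64(2.21))
take45 7
((np.float64(1.12), np.float64(0.73), np.float64(-0.12), np.float64(1.91), np.float64(-0.63), np.float64(1.09), np.float64(1.06)), np.float64(0.0), 0.0, np.float64(0.81))
((np.float64(1.27), np.float64(0.76), np.float64(-0.41), np.float64(1.9), np.float64(-0.48), np.float64(1.0), np.float64(0.85)), np.float64(0.0), 0.0, np.float64(
[... 2067 characters left out ...]
at64(0.83))
take22b 7
((np.float64(1.42), np.float64(0.84), np.float64(-1.39), np.float64(1.96), np.float64(0.56), np.float64(0.94), np.float64(2.56)), np.float64(0.0), 0.0, np.float64(1.41))
((np.float64(1.42), np.float64(0.84), np.float64(-1.39), np.float64(1.96), np.float64(0.56), np.float64(0.94), np.float64(2.56)), np.float64(0.0), 0.0, np.float64(1.41))
((np.float64(1.42), np.float64(0.84), np.float64(-1.39), np.float64(1.96), np.float64(0.56), np.float64(0.94), np.float64(2.56)), np.float64(0.0), 0.0, np.float64(1.41))
((np.float64(1.41), np.float64(0.82), np.float64(-1.35), np.float64(1.96), np.float64(0.53), np.float64(0.92), np.float64(2.6)), np.float64(0.0), 0.0, np.float64(1.45))
```

```bash
python3 - <<'E'
from arm import *
np.set_printoptions(precision=2,suppress=True)
obs=[pickle.load(open(f,"rb")) for f in sorted(glob.glob("pics/*.pkl"))]
obs.append(dict(joints=np.array([-0.0289,0.4695,-0.0486,1.5337,0.0241,1.141,-0.0823]),ee_pos=np.array([674.5,0.03,221.7])))
ey=np.array([0,1.,0])
def rows(q,names):
    F=frames(q);return np.stack([ez if n=="b" else F[int(n[1])]@{"x":ex,"y":ey,"z":ez}[n[0]] for n in names],1)
b=np.concatenate([o['ee_pos'] for o in obs])
def go(names,prior,lam=.02):
    A=np.vstack([rows(o['joints'],names) for o in obs]);pr=np.array(prior,float)
    v=np.linalg.lstsq(np.vstack([A,lam*np.eye(len(pr))]),np.r_[b,lam*pr],rcond=None)[0]
    print(dict(zip(names,v.round(1))),np.abs(A@v-b).max())
n=["b","z1","x2","x3","z4","x5","z6"];p=[300,320,40,-40,330,60,280]
go(n,p)
go(n+["x1","x4","x6","x0"],p+[0]*4)
go(n+["y1","y2","y3","y4","y5","y6","y0"],p+[0]*7)
go(n+["y1","y2","y3","y4","y5","y6","y0","x1","x4","x6","x0"],p+[0]*11)
E
```

```text
{'b': np.float64(225.5), 'z1': np.float64(752.7), 'x2': np.float64(-45.7), 'x3': np.float64(-5.9), 'z4': np.float64(471.0), 'x5': np.float64(56.8), 'z6': np.float64(504.6)} 36.96335085659073
{'b': np.float64(264.3), 'z1': np.float64(554.0), 'x2': np.float64(-142.5), 'x3': np.float64(98.3), 'z4': np.float64(461.0), 'x5': np.float64(28.7), 'z6': np.float64(355.9), 'x1': np.float64(134.0), 'x4': np.float64(-107.8), 'x6': np.float64(-3.9), 'x0': np.float64(38.0)} 35.930661383240356
{'b': np.float64(257.8), 'z1': np.float64(539.7), 'x2': np.float64(4.4), 'x3': np.float64(1.8), 'z4': np.float64(467.8), 'x5': np.float64(-1.7), 'z6': np.float64(317.6), 'y1': np.float64(-9.0), 'y2': np.float64(-9.1), 'y3': np.float64(-9.1), 'y4': np.float64(-4.5), 'y5': np.float64(-4.5), 'y6': np.float64(3.1), 'y0': np.float64(-9.0)} 0.6444566689460771
{'b': np.float64(283.9), 'z1': np.float64(509.0), 'x2': np.float64(42.2), 'x3': np.float64(-8.7), 'z4': np.float64(476.8), 'x5': np.float64(-20.4), 'z6': np.float64(293.6), 'y1': np.float64(11.3), 'y2': np.float64(-13.7), 'y3': np.float64(-13.7), 'y4': np.float64(-30.8), 'y5': np.float64(-30.8), 'y6': np.float64(21.3), 'y0': np.float64(11.3), 'x1': np.float64(-25.1), 'x4': np.float64(24.7), 'x6': np.float64(0.8), 'x0': np.float64(-21.2)} 0.3856341214435588
```

```bash
python3 - <<'E'
s=open('arm.py').read()
s=s.replace("np.stack([ez,F[2]@ez,F[2]@ex,F[3]@ex,F[4]@ez,F[5]@ex,F[6]@ez],1)","np.stack([ez,F[1]@ez,F[4]@ez,F[6]@ez,F[1]@ey,F[3]@ey,F[4]@ey],1)")
s=s.replace("ex=np.array","ey=np.array([0,1.,0]);ex=np.array").replace("[300,320,40,-40,330,60,280.]","[280,500,450,300,0,-10,-10.]")
open('arm.py','w').write(s)
E
cat > t.py <<'E'
from arm import *
np.set_printoptions(precision=2,suppress=True)
v,e=fit();print(v,e)
def frame(x,z): x=x/np.linalg.norm(x);return np.stack([x,np.cross(z,x),z],1)
yr=np.array([.4067,.9135,0]);xr=np.array([.9135,-.4067,0]);Z=np.array([0,0,1.]);a=.5**.5
q3=np.array([ 0.31,0.39,-0.3,1.62,0.13,1.16,1.15])
seat=np.array([474.3,-250,100.])
if __name__=="__main__":
  rng=np.random.default_rng(0)
  for nm,x,z,tc in [("put",-yr-Z,xr,19.5),("take45",yr-Z,xr,-18.7),("take22",.414*yr-Z,xr,-18.7),("takedown",-Z,xr,-18.7)]:
    M=frame(x,z); p=seat-M[:,0]*tc
    best=[]
    for k in range(12):
        q0=q3 if k==0 else rng.uniform(LO,HI)
        q,ep,er=ik(v,p,M,q0);best.append((ep+100*er,q.round(2),round(ep,1),round(er,3),np.abs(q-q3).max().round(2)))
    ok=[b for b in best if b[0]<5];print(nm,len(ok));
    for b in sorted(ok,key=lambda b:b[4])[:4] or sorted(best,key=lambda b:b[0])[:1]:print(*b[1:])
E
python3 t.py
```

```text
[250.98 553.87 466.91 327.56 -26.12 -16.22   0.15] 0.14383619262719094
put 8
[-0.54  0.67  0.7   1.97  0.41  0.94 -0.61] 0.0 0.0 1.76
[-0.27  0.58  0.32  1.96  0.63  1.07 -0.82] 0.0 0.0 1.97
[-0.27  0.58  0.32  1.96  0.63  1.07 -0.82] 0.0 0.0 1.97
[ 0.2   0.58 -0.31  1.93  0.88  1.29 -1.05] 0.0 0.0 2.2
take45 7
[ 0.9   0.63 -0.15  1.9  -0.75  1.07  0.87] 0.0 0.0 0.88
[ 1.21  0.7  -0.58  1.88 -0.48  0.95  0.63] 0.0 0.0 0.9
[ 0.4   0.69  0.53  1.93 -1.04  1.35  1.14] 0.0 0.0 1.17
[ 1.5   0.91 -1.04  1.87 -0.02  0.89  0.21] 0.0 0.0 1.19
take22 9
[ 0.65  0.48 -0.04  1.96 -0.5   0.85  0.56] 0.0 0.0 0.63
[ 0.51  0.48  0.14  1.97 -0.6   0.88  0.65] 0.0 0.0 0.73
[ 0.92  0.51 -0.38  1.95 -0.29  0.8   0.37] 0.0 0.0 0.78
[ 1.04  0.54 -0.55  1.94 -0.16  0.79  0.25] 0.0 0.0 0.9
takedown 5
[ 0.28  0.42  0.15  2.   -0.09  0.73  0.08] 0.0 0.0 1.07
[-0.45  0.83  1.29  2.04 -0.95  1.06  0.9 ] 0.0 0.0 1.59
[ 1.    0.54 -0.77  1.96  0.5   0.84 -0.47] 0.0 0.0 1.62
[ 1.05  0.56 -0.84  1.96  0.55  0.86 -0.51] 0.0 0.0 1.66
```

```bash
cat > plan.py <<'E'
from h import *
from t import frame,yr,xr,Z,seat,a
def rel(p0,R0,p,M):
    return np.r_[R0.T@(p-p0), np.degrees(R.from_matrix(R0.T@M).as_rotvec())]
def interp(p0,R0,p,M,f):
    rv=R.from_matrix(R0.T@M).as_rotvec();return p0+f*(p-p0),R0@R.from_rotvec(f*rv).as_matrix()
def cur():
    o=ctrl.get_obs();return o['ee_pos'],R.from_rotvec(o['ee_rot']).as_matrix()
u=(yr+Z)*a;n=(Z-yr)*a
E
python3 - <<'E'
from plan import *
p0,R0=cur();M=frame(-yr-Z,xr);p=seat+19.5*u+100*Z
d=rel(p0,R0,p,M);print(p,d,np.linalg.norm(d[3:]))
for k in range(1,14):
    P,Q=interp(p0,R0,p,M,k/12);tip=P+Q[:,0]*89;print(k,rel(p0,R0,P,Q),P,tip) if k<13 else 0
E
```

```text
[250.98 553.87 466.91 327.56 -26.12 -16.22   0.15] 0.14383619262719094
[ 479.91 -237.4   213.79] [  33.98   71.63 -189.5    86.75   35.92  -34.76] 100.11810959162901
1 [  2.83   5.97 -15.79   7.23   2.99  -2.9 ] [ 606.   -101.07  244.94] [ 608.01 -107.16  156.18]
2 [  5.66  11.94 -31.58  14.46   5.99  -5.79] [ 594.54 -113.47  242.11] [ 597.78 -125.86  154.04]
3 [  8.49  17.91 -47.38  21.69   8.98  -8.69] [ 583.08 -125.86  239.28] [ 586.74 -144.6   152.35]
4 [ 11.33  23.88 -63.17  28.92  11.97 -11.59] [ 571.61 -138.25  236.45] [ 574.86 -163.26  151.09]
5 [ 14.16  29.85 -78.96  36.14  14.97 -14.48] [ 560.15 -150.65  233.62] [ 562.15 -181.68  150.23]
6 [ 16.99  35.82 -94.75  43.37  17.96 -17.38] [ 548.69 -163.04  230.78] [ 548.65 -199.76  149.71]
7 [  19.82   41.78 -110.54   50.6    20.95  -20.28] [ 537.22 -175.43  227.95] [ 534.39 -217.36  149.49]
8 [  22.65   47.75 -126.34   57.83   23.94  -23.18] [ 525.76 -187.83  225.12] [ 519.43 -234.38  149.53]
9 [  25.48   53.72 -142.13   65.06   26.94  -26.07] [ 514.3  -200.22  222.29] [ 503.85 -250.71  149.74]
10 [  28.31   59.69 -157.92   72.29   29.93  -28.97] [ 502.83 -212.62  219.45] [ 487.74 -266.29  150.08]
11 [  31.14   65.66 -173.71   79.52   32.92  -31.87] [ 491.37 -225.01  216.62] [ 471.19 -281.03  150.48]
12 [  33.98   71.63 -189.5    86.75   35.92  -34.76] [ 479.91 -237.4   213.79] [ 454.31 -294.89  150.85]
```

>>> send_rows(
  motion=[
    [[3,6,-16,7.2,3,-2.9,20],[5.7,12,-31.6,14.5,6,-5.8,20],[8.5,18,-47.4,21.7,9,-8.7,20],[11.3,24,-63,29,12,-11.6,20],[14,30,-79,36,15,-14.5,20],[17,36,-95,43.4,18,-17.4,20],[20,42,-110.5,50.6,21,-20.3,20],[22.6,48,-126,58,24,-23.2,20]],
  ],
)

```text
t: 5.88
ee_pos: [525.5, -185.7, 225.2]
ee_rot: [-0.547, 1.639, -0.322]
contact_force: [-0.5, 0.0, -2.4]
opening: 0.345
```

```bash
python3 - <<'E'
from plan import *
p0,R0=cur();M=frame(-yr-Z,xr);p=seat+19.5*u+100*Z
print(p0,ctrl.get_obs()['joints'],ctrl.get_obs()['qd'])
for k in (1,2,3,4,5): print(rel(p0,R0,*interp(p0,R0,p,M,k/5)))
E
```

```text
[250.98 553.87 466.91 327.56 -26.12 -16.22   0.15] 0.14383619262719094
[ 525.54 -185.71  225.24] [-0.03  0.31 -0.01  1.89  0.62  1.14 -0.22] [-0.27  0.12  0.26  0.1   0.36  0.28 -1.3 ]
[ 8.01 -6.07 -9.71  5.74  2.39 -2.31]
[ 16.02 -12.15 -19.43  11.48   4.79  -4.61]
[ 24.03 -18.22 -29.14  17.22   7.18  -6.92]
[ 32.03 -24.3  -38.86  22.97   9.58  -9.23]
[ 40.04 -30.37 -48.57  28.71  11.97 -11.53]
```

>>> send_rows(
  motion=[
    [[8,-6,-9.7,5.7,2.4,-2.3,20],[16,-12,-19.4,11.5,4.8,-4.6,20],[24,-18,-29,17.2,7.2,-6.9,20],[32,-24.3,-38.9,23,9.6,-9.2,20],[40,-30.4,-48.6,28.7,12,-11.5,20],[40,-30.4,-48.6,28.7,12,-11.5,20],[40,-30.4,-48.6,28.7,12,-11.5,20]],
  ],
)

```text
t: 6.75
ee_pos: [481.0, -237.7, 213.8]
ee_rot: [-0.302, 1.624, -0.93]
contact_force: [-0.1, 0.5, -2.4]
opening: 0.345
```

```bash
python3 - <<'E'
from plan import *
p0,R0=cur();M=frame(-yr-Z,xr);p=seat+19.5*u+100*Z
print(p0,p,rel(p0,R0,p,M))
for t in (60,20,4): print(t,rel(p0,R0,seat+19.5*u+4*u+t*n,M))
im,o=snap("wrist","4");snap("side","4");snap("scene","4")
crop("side","4",150,180,320,330,4,"c9")
crop("scene","4",130,80,260,200,5,"c10")
E
```

```text
[250.98 553.87 466.91 327.56 -26.12 -16.22   0.15] 0.14383619262719094
[ 480.98 -237.73  213.76] [ 479.91 -237.4   213.79] [ 0.08 -0.11 -1.11  0.24  0.06 -0.15]
60 [66.81 10.42 -1.14  0.24  0.06 -0.15]
20 [66.92 50.42 -0.97  0.24  0.06 -0.15]
4 [66.96 66.42 -0.91  0.24  0.06 -0.15]
```

View pics/wrist4.png

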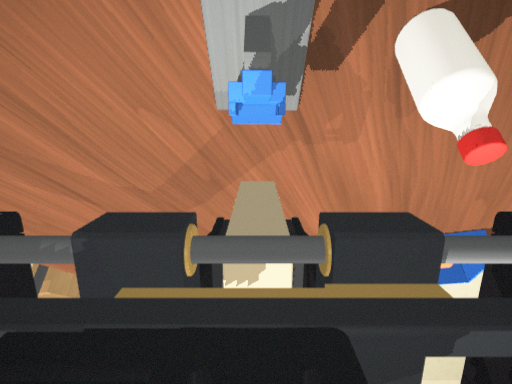

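View pics/c9.png

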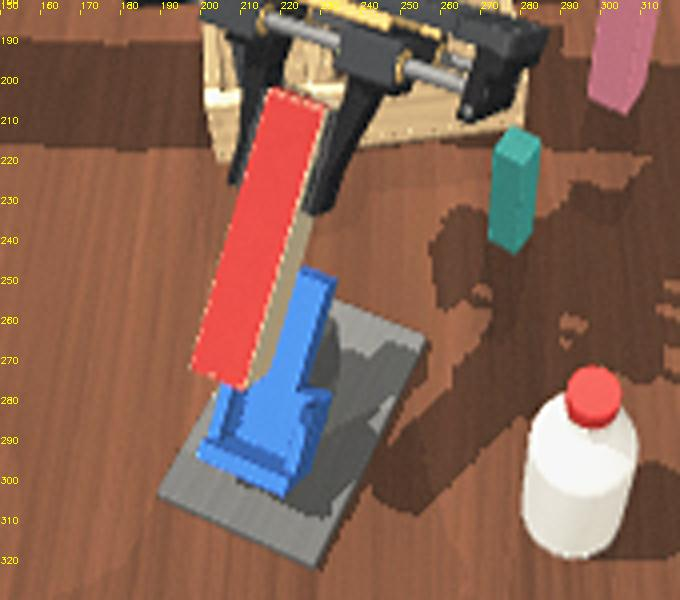

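View pics/c10.png

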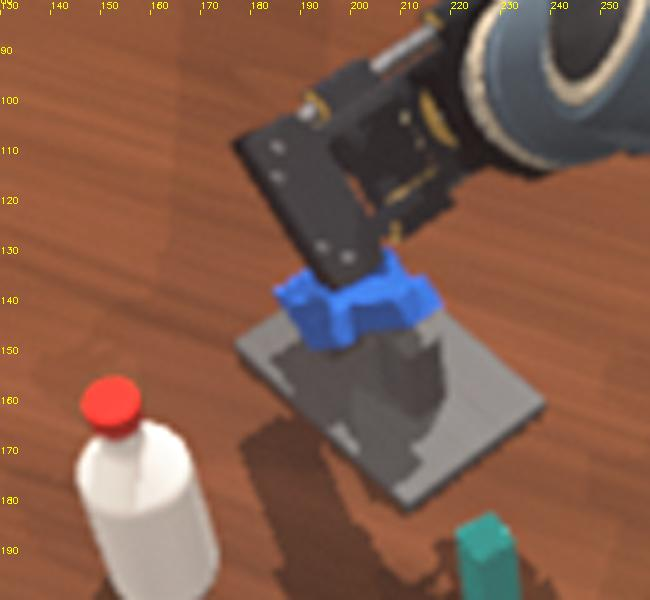

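>>> send_rows(
  motion=[
    [[20,15,-1,0,0,0,20],[42,32,-1,0,0,0,20],[60,45,-1,0,0,0,20],[67,52,-1,0,0,0,20],[67,58,-1,0,0,0,20],[67,62,-1,0,0,0,20],[67,66,-1,0,0,0,20],[67,66,-1,0,0,0,20]],
  ],
)

```text
t: 7.9
ee_pos: [479.4, -238.5, 119.7]
ee_rot: [-0.302, 1.624, -0.933]
contact_force: [0.7, -0.1, -2.2]
opening: 0.345
```

```bash
python3 - <<'E'
from plan import *
p0,R0=cur();d=p0-seat-19.5*u;print(p0,d@u,d@n,d@xr,ctrl.get_obs()['contact_force'])
im,o=snap("wrist","5");snap("side","5")
crop("side","5",170,190,290,310,5,"c9")
crop("wrist","5",190,100,330,300,4,"c10")
E
```

```text
[238.22 553.61 467.01 314.59 -26.22 -15.63  -0.39] 0.16761379739241988
[ 479.4  -238.54  119.66] 3.2711612600398996 5.031743028683459 -0.0003079554222958694 [ 0.68 -0.06 -2.17]
```

View pics/c9.png

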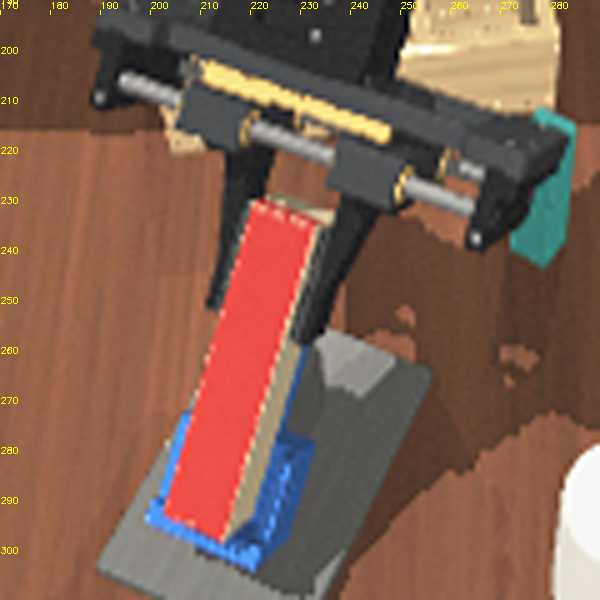

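View pics/wrist5.png

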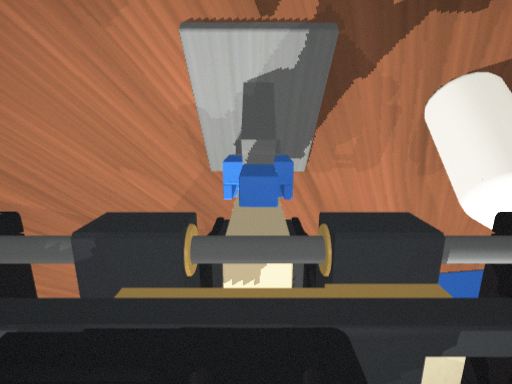

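>>> send_rows(
  motion=[
    [[0,1.5,0,0,0,0,20],[0,3,0,0,0,0,20],[0,3,0,0,0,0,20]],
  ],
)

```text
t: 8.38
ee_pos: [479.8, -236.9, 117.3]
ee_rot: [-0.302, 1.625, -0.934]
contact_force: [0.6, -0.5, -2.5]
opening: 0.344
```

>>> send_rows(
  motion=[
    [[1,0.5,0,0,0,0,20],[2,1,0,0,0,0,20],[2,1,0,0,0,0,20]],
  ],
)

```text
t: 8.75
ee_pos: [479.4, -237.8, 115.3]
ee_rot: [-0.301, 1.625, -0.934]
contact_force: [-0.2, -0.4, -2.7]
opening: 0.343
```

>>> send_rows(
  motion=[
    [[0,1,0,0,0,0,20],[0,1.5,0,0,0,0,20],[0,1.5,0,0,0,0,20]],
  ],
)

```text
t: 9.12
ee_pos: [479.5, -237.7, 115.2]
ee_rot: [-0.302, 1.625, -0.937]
contact_force: [-2.6, -1.7, 3.4]
opening: 0.342
```

>>> send_rows(
  motion=[
    [[0,0,0,0,0,0,40],[0,0,0,0,0,0,60],[0,0,0,0,0,0,60],[0,0,0,0,0,0,60],[0,0,0,0,0,0,60]],
  ],
)

```text
t: 9.75
ee_pos: [480.0, -236.6, 114.2]
ee_rot: [-0.301, 1.625, -0.934]
contact_force: [-0.3, 0.2, 0.1]
opening: 0.677
```

```bash
python3 - <<'E'
from plan import *
p0,R0=cur();d=p0-seat-19.5*u;print(p0,d@u,d@n,d@xr,ctrl.get_obs()['contact_force'])
im,o=snap("wrist","6");snap("side","6")
crop("side","6",170,190,290,310,5,"c11")
E
```

```text
[238.04 553.8  466.95 314.64 -26.31 -15.51  -0.39] 0.1879887733397254
[ 480.02 -236.63  114.17] 0.8022152145642891 -0.2641616091628898 -0.21656638067079872 [-0.29  0.25  0.07]
```

View pics/c11.png

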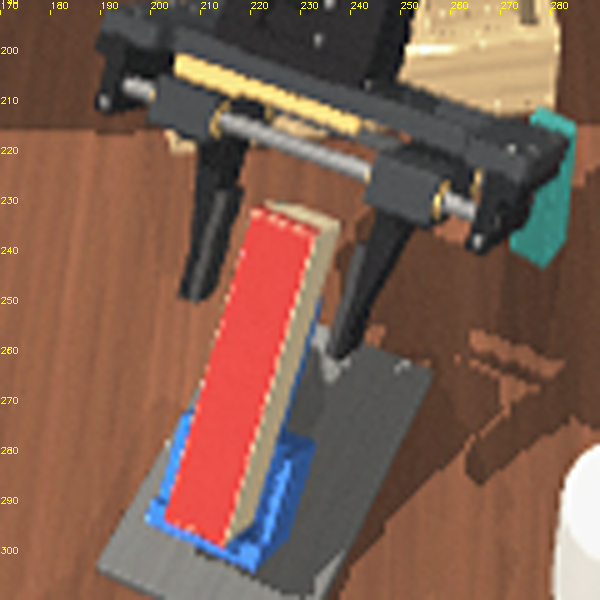

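View pics/wrist6.png

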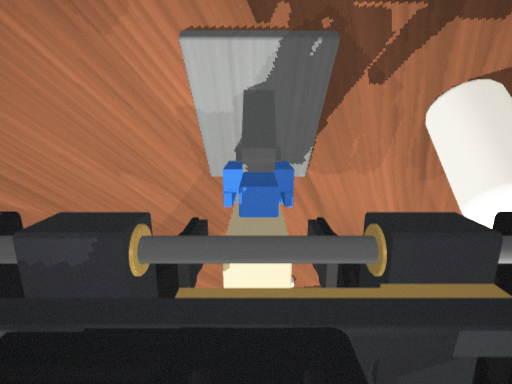

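>>> send_rows(
  motion=[
    [[-10,0,0,0,0,0,70],[-30,0,0,0,0,0,80],[-60,0,0,0,0,0,80],[-90,0,0,0,0,0,80],[-120,0,0,0,0,0,80],[-120,0,0,0,0,0,80]],
  ],
)

```text
t: 10.6
ee_pos: [516.6, -157.2, 200.3]
ee_rot: [-0.301, 1.621, -0.93]
contact_force: [-0.3, -0.5, 0.2]
opening: 0.917
```

```bash
python3 - <<'E'
from plan import *
p0,R0=cur();print(p0)
M2=frame(-Z,xr);p2=seat+150*Z
M3=frame(yr-Z,xr);p3=seat+90*n
for k in range(1,6): print(rel(p0,R0,*interp(p0,R0,p2,M2,k/5)))
print('then')
for k in range(1,6): print(rel(p2,M2,*interp(p2,M2,p3,M3,k/5)))
snap("side","7");snap("scene","7")
crop("side","7",170,190,290,310,5,"c12");crop("scene","7",165,90,255,190,7,"c13")
E
```

```text
[237.98 553.87 466.93 314.66 -26.34 -15.47  -0.39] 0.19423597388853864
[ 516.6  -157.22  200.28]
[  7.31 -21.48  -0.25   0.04   0.03   8.96]
[ 14.62 -42.95  -0.5    0.07   0.07  17.92]
[ 21.94 -64.43  -0.75   0.11   0.1   26.88]
[ 29.25 -85.9   -1.     0.15   0.14  35.84]
[  36.56 -107.38   -1.24    0.18    0.17   44.8 ]
then
[ 17.27 -12.73  -0.    -0.     0.     9.  ]
[ 34.54 -25.45   0.    -0.     0.    18.  ]
[ 51.82 -38.18   0.     0.     0.    27.  ]
[ 69.09 -50.91   0.     0.     0.    36.  ]
[ 86.36 -63.63   0.     0.     0.    45.  ]
```

View pics/c12.png

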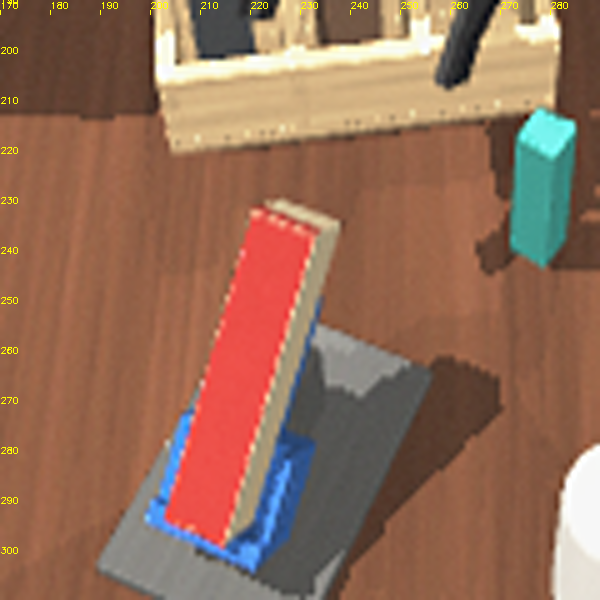

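View pics/c13.png

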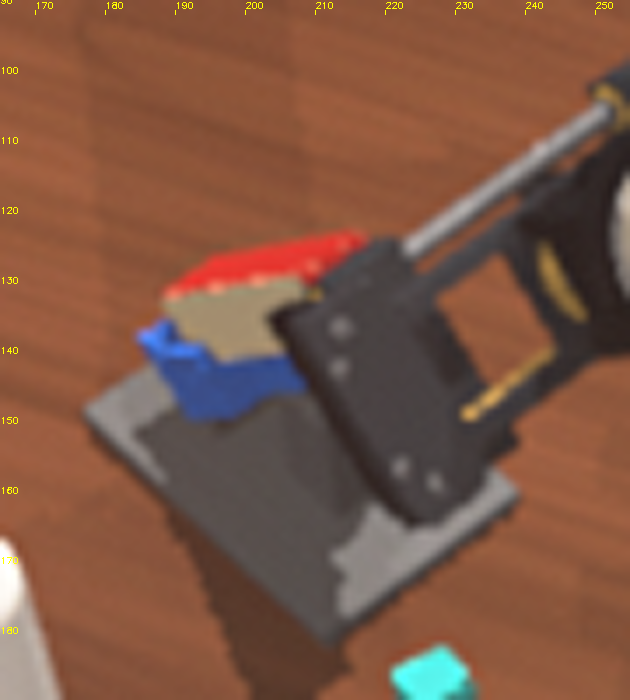

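>>> send_rows(
  motion=[
    [[7.3,-21.5,0,0,0,9,80],[14.6,-43,-0.5,0,0,18,80],[22,-64.5,-0.7,0,0,27,80],[29,-86,-1,0,0,36,80],[36.5,-107.5,-1.2,0.2,0.2,44.8,80],[36.5,-107.5,-1.2,0.2,0.2,44.8,80]],
  ],
)

```text
t: 11.45
ee_pos: [468.1, -258.9, 249.5]
ee_rot: [0.339, 1.548, -0.347]
contact_force: [0.3, 0.2, -0.1]
opening: 0.922
```

>>> send_rows(
  motion=[
    [[17,-12.7,0,0,0,9,80],[34.5,-25.5,0,0,0,18,80],[50,-38,0,0,0,27,80],[55,-51,0,0,0,36,80],[60,-58,0,0,0,45,80],[60,-58,0,0,0,45,80]],
  ],
)

```text
t: 12.2
ee_pos: [445.0, -306.4, 185.2]
ee_rot: [0.905, 1.308, 0.277]
contact_force: [0.5, -0.2, -0.7]
opening: 0.92
```

```bash
python3 - <<'E'
from plan import *
M3=frame(yr-Z,xr);p3=seat-18.7*n
im,o=snap("wrist","8");p0,R0=cur();print(p0,rel(p0,R0,p3,M3),o['joints'])
E
```

```text
[237.97 553.88 466.92 314.66 -26.34 -15.48  -0.38] 0.1944631217997994
[ 446.76 -304.74  187.15] [123.65 -17.95   3.4   -0.62  -0.15   0.17] [ 0.88  0.51  0.01  1.79 -0.7   1.34  0.81]
```

View pics/wrist8.png

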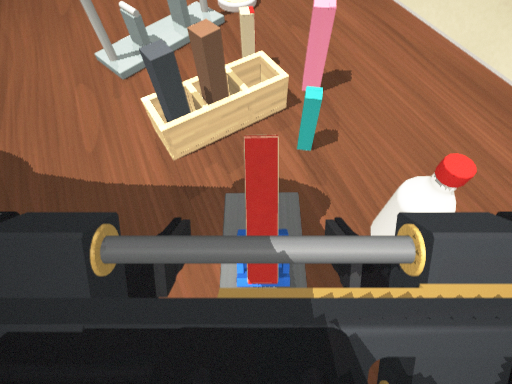

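```bash
python3 - <<'E'
from plan import *
import pickle
crop("wrist","8",220,120,310,300,4,"c14")
o=pickle.load(open("pics/wrist8.pkl","rb"));W=cam("wrist",o)
def onslope(uv,h):
    p,d=ray(W,uv);t=(h-(p-seat)@n)/(d@n);x=p+d*t-seat;return x@xr,x@u
for uv in [(245,137),(278,136.5),(248,283),(277,282.5)]: print(onslope(uv,15))
E
```

```text
[237.9  553.99 466.88 314.71 -26.37 -15.44  -0.36] 0.20463063470947418
(np.float64(-14.447107847391655), np.float64(68.25793570753447))
(np.float64(13.825602915283293), np.float64(68.21687131797472))
(np.float64(-15.263721683766594), np.float64(-71.41079486721661))
(np.float64(12.965737030005835), np.float64(-71.29208567093335))
```

View pics/c14.png

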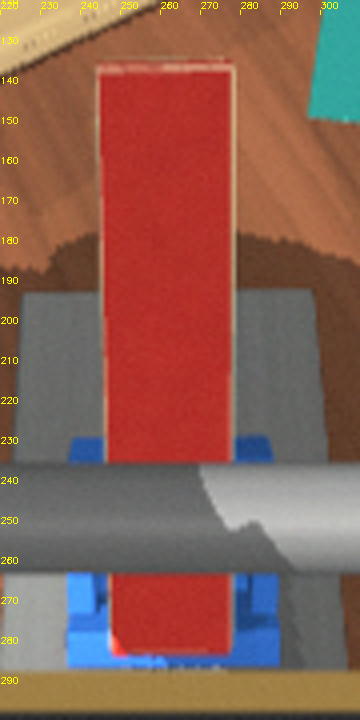

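>>> send_rows(
  motion=[
    [[20,-18.5,2.8,-0.6,0,0,80],[45,-18.5,2.8,-0.6,0,0,80],[75,-18.5,2.8,-0.6,0,0,80],[100,-18.5,2.8,-0.6,0,0,80],[115,-18.5,2.8,-0.6,0,0,80],[123,-18.5,2.8,-0.6,0,0,80],[123,-18.5,2.8,-0.6,0,0,80]],
  ],
)

```text
t: 13.12
ee_pos: [480.8, -238.4, 89.4]
ee_rot: [0.886, 1.301, 0.289]
contact_force: [0.7, -0.8, 1.0]
opening: 0.922
```

```bash
python3 - <<'E'
from plan import *
M3=frame(yr-Z,xr);p3=seat-18.7*n
im,o=snap("wrist","9");p0,R0=cur();print(p0,rel(p0,R0,p3,M3),o['contact_force'])
snap("side","9")
crop("side","9",150,160,290,310,5,"c15")
E
```

```text
[237.9  553.99 466.88 314.71 -26.37 -15.44  -0.36] 0.20463063470947418
[ 480.71 -239.19   89.56] [ 2.49 -1.43 -1.47  0.32  0.05  0.23] [ 0.7  -0.75  0.99]
```

View pics/wrist9.png

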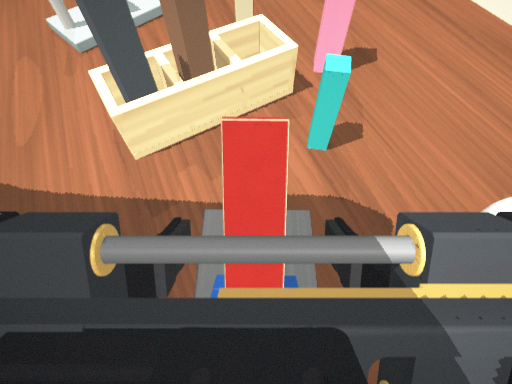

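View pics/c15.png

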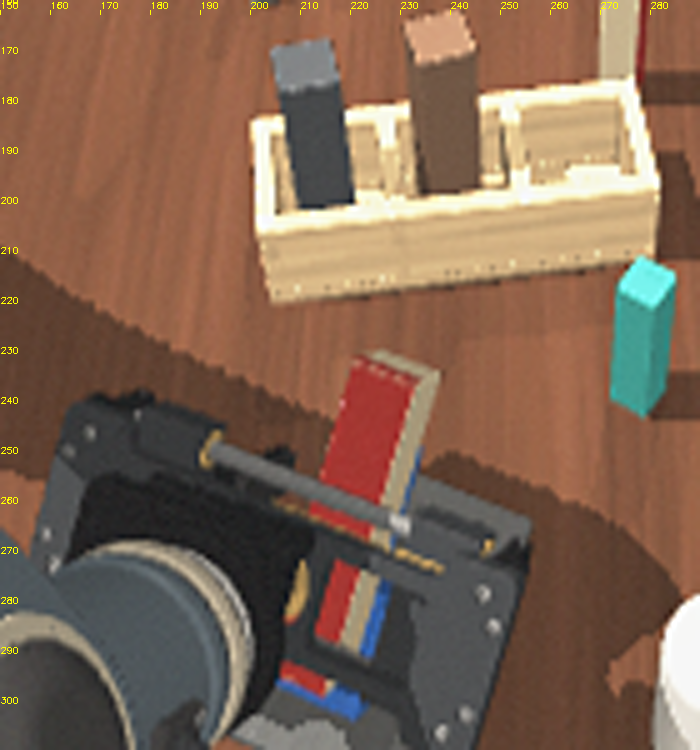

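>>> send_rows(
  motion=[
    [[1,-1,-2,0.3,0,0,80],[1,-1,-2,0.3,0,0,80],[1,-1,-2,0.3,0,0,50],[1,-1,-2,0.3,0,0,20],[1,-1,-2,0.3,0,0,20],[1,-1,-2,0.3,0,0,20],[1,-1,-2,0.3,0,0,20],[1,-1,-2,0.3,0,0,20]],
  ],
)

```text
t: 14.22
ee_pos: [478.8, -238.0, 87.8]
ee_rot: [0.892, 1.301, 0.285]
contact_force: [0.4, -0.5, 0.3]
opening: 0.344
```

>>> send_rows(
  motion=[
    [[0,0,0,0,0,0,20],[0,0,0,0,0,0,20]],
  ],
)

```text
t: 14.48
ee_pos: [478.8, -238.0, 87.8]
ee_rot: [0.892, 1.301, 0.285]
contact_force: [-0.3, 0.2, -0.5]
opening: 0.344
```

```bash
python3 - <<'E'
from plan import *
M3=frame(yr-Z,xr);p3=seat-18.7*n
p0,R0=cur();print(p0,rel(p0,R0,p3,M3))
E
```

```text
[237.85 554.05 466.86 314.73 -26.39 -15.42  -0.34] 0.21027297963559022
[ 478.85 -237.99   87.81] [ 1.02 -0.44  0.73  0.    0.03  0.19]
```

>>> send_rows(
  motion=[
    [[-4,0,0,0,0,0,20],[-15,0,0,0,0,0,20],[-35,0,0,0,0,0,20],[-65,0,0,0,0,0,20],[-100,20,0,0,0,0,20],[-130,50,0,0,0,-5,20],[-150,80,0,0,0,-14,20],[-165,100,0,0,0,-20,20]],
  ],
)

```text
t: 15.48
ee_pos: [460.3, -279.6, 278.3]
ee_rot: [0.645, 1.429, 0.007]
contact_force: [-0.3, -0.0, -2.3]
opening: 0.347
```

```bash
python3 - <<'E'
from plan import *
o=ctrl.get_obs();p0,R0=cur();print(p0,o['joints'],o['contact_force'],o['opening'])
p=np.array([570,125,300.]);M=frame(-Z,np.array([1.,0,0]))
d=rel(p0,R0,p,M);print(d,np.linalg.norm(d[:3]),np.linalg.norm(d[3:]))
for k in range(1,10): print(rel(p0,R0,*interp(p0,R0,p,M,k/9)))
E
```

```text
[237.85 554.05 466.86 314.73 -26.39 -15.42  -0.34] 0.21027297963559022
[ 460.34 -279.57  278.32] [ 0.66  0.27  0.05  1.76 -0.45  1.27  0.46] [-0.34 -0.05 -2.29] 0.34652354391102774
[152.18 385.82 -64.48 -23.61   5.34 -24.15] 419.7272015329177 34.19235881991786
[16.91 42.87 -7.16 -2.62  0.59 -2.68]
[ 33.82  85.74 -14.33  -5.25   1.19  -5.37]
[ 50.73 128.61 -21.49  -7.87   1.78  -8.05]
[ 67.63 171.47 -28.66 -10.49   2.37 -10.73]
[ 84.54 214.34 -35.82 -13.12   2.97 -13.42]
[101.45 257.21 -42.99 -15.74   3.56 -16.1 ]
[118.36 300.08 -50.15 -18.36   4.15 -18.78]
[135.27 342.95 -57.31 -20.99   4.75 -21.46]
[152.18 385.82 -64.48 -23.61   5.34 -24.15]
```

>>> send_rows(
  motion=[
    [[17,43,-7,-2.6,0.6,-2.7,20],[34,86,-14,-5.2,1.2,-5.4,20],[51,129,-21.5,-7.9,1.8,-8,20],[72,183,-30.5,-11.2,2.5,-11.5,20],[93,236,-39.4,-14.4,3.3,-14.8,20],[114,289,-48,-17.7,4,-18,20],[135,343,-57.3,-21,4.7,-21.5,20],[152,386,-64.5,-23.6,5.3,-24,20]],
  ],
)

```text
t: 16.48
ee_pos: [569.5, 127.3, 299.9]
ee_rot: [0.003, 1.571, 0.007]
contact_force: [-0.4, -1.0, -2.9]
opening: 0.342
```

>>> send_rows(
  motion=[
    [[0,0,0,0,0,0,20],[0,0,0,0,0,0,20]],
  ],
)

```text
t: 16.73
ee_pos: [569.5, 123.9, 299.0]
ee_rot: [0.006, 1.572, 0.004]
contact_force: [-0.4, -1.2, -2.1]
opening: 0.342
```

```bash
python3 - <<'E'
from plan import *
im,o=snap("wrist","10");print(o['ee_pos'],o['joints'],R.from_rotvec(o['ee_rot']).as_matrix())
E
```

```text
[237.85 554.05 466.86 314.73 -26.39 -15.42  -0.34] 0.21027297963559022
[569.49 123.93 298.98] [-0.07  0.28 -0.27  1.65  0.07  1.23 -0.35] [[-0.    0.    1.  ]
 [ 0.01  1.   -0.  ]
 [-1.    0.01 -0.  ]]
```

View pics/wrist10.png

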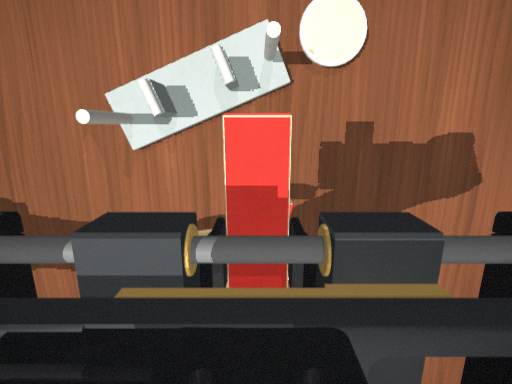

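```bash
python3 - <<'E'
from h import *
crop("wrist","10",70,10,300,155,3,"c16")
crop("wrist","10",210,100,310,170,7,"c17")
E
```

```text
(no output)
```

View pics/c16.png

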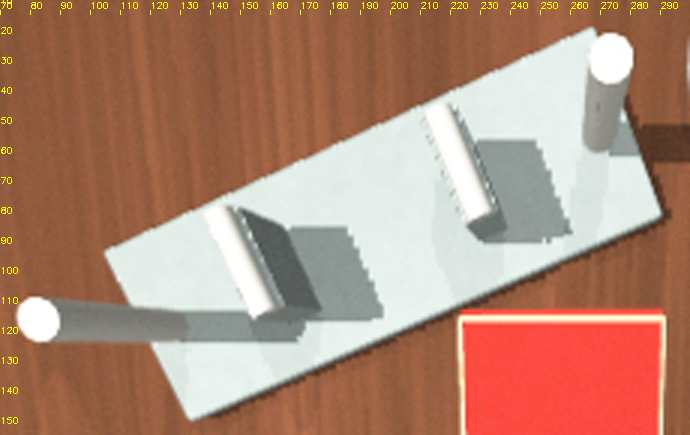

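View pics/c17.png

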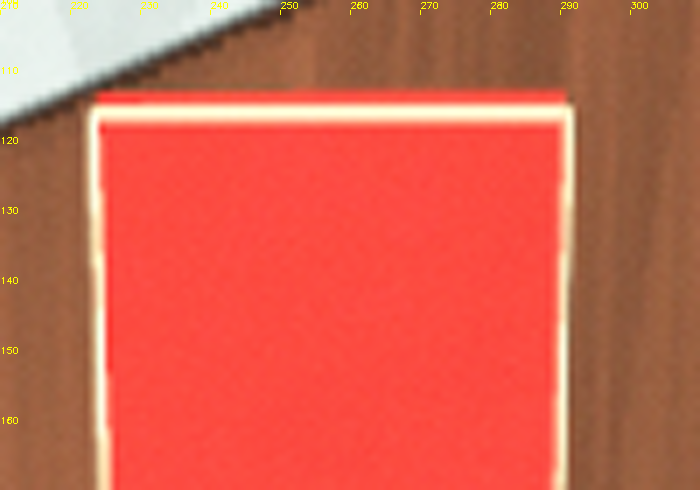

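```bash
python3 - <<'E'
from plan import *
import pickle
o=pickle.load(open("pics/wrist10.pkl","rb"));W=cam("wrist",o)
c=np.array([onz(W,t,15) for t in [(105,94),(267.3,19.3),(291,81.7),(133.3,150)]]);print(c,c.mean(0))
for i in range(4):
  d=c[(i+1)%4]-c[i];print(np.linalg.norm(d),np.degrees(np.arctan2(d[1],d[0])))
for z in (130,145):
  k=np.array([onz(W,t,z) for t in [(82.7,116.3),(273.7,29.3)]]);d=k[1]-k[0];print(z,k,k.mean(0),np.linalg.norm(d),np.degrees(np.arctan2(d[1],d[0])))
r=np.array([onz(W,t,85) for t in [(144,79),(158.3,115),(215.7,45.7),(231.3,85)]]);print(r,r.mean(0),np.linalg.norm(r[0]-r[1]),np.linalg.norm(r[2]-r[3]),np.linalg.norm(r[0]+r[1]-r[2]-r[3])/2)
m=(r[2]+r[3]-r[0]-r[1])/2;print(np.degrees(np.arctan2(m[1],m[0])))
p0=o['ee_pos'];R0=R.from_rotvec(o['ee_rot']).as_matrix()
for t in [(223,115),(290.5,115),(225,170),(288.7,170)]:
    p,d=ray(W,t);dl=R0.T@d;pl=R0.T@(p-p0);s=(-33.7-pl[0])/dl[0];print("bar end tool",pl+s*dl)
E
```

```text
[237.83 554.07 466.85 314.73 -26.4  -15.42  -0.35] 0.2146031430745836
[[344.9  232.2   15.  ]
 [582.47 330.15  15.  ]
 [617.4  248.64  15.  ]
 [378.17 150.6   15.  ]] [480.73 240.4   15.  ]
256.9648088213282 22.406979870789133
88.68024988644196 -66.803306987384
258.53274855144974 -157.7155516411014
88.1196102034679 112.18259434760192
130 [[374.98 197.38 130.  ]
 [585.72 284.19 130.  ]] [480.35 240.79 130.  ] 227.9231361986104 22.38909455069512
145 [[383.76 196.95 145.  ]
 [584.97 279.84 145.  ]] [484.37 238.4  145.  ] 217.6105078515396 22.389094550695134
[[429.96 242.59  85.  ]
 [444.   200.06  85.  ]
 [519.   279.71  85.  ]
 [536.61 235.46  85.  ]] [482.39 239.46  85.  ] 44.786601082434935 47.622894786081886 97.7940320907382
21.761013060594728
bar end tool [-33.7   68.3  -15.44]
bar end tool [-33.7   68.29  13.48]
bar end tool [-33.7   44.51 -15.23]
bar end tool [-33.7   44.5   13.32]
```

```bash
cat > fx.py <<'E'
from plan import *
c=np.radians(22.4);fx=np.array([np.cos(c),np.sin(c),0]);fy=np.array([-fx[1],fx[0],0])
MF=frame(-Z,-fy)
FC=np.array([481,240.6,100.])
BT=np.array([-18.7,-1.1,0.])
E
python3 - <<'E'
from fx import *
print(MF)
p0,R0=cur();p=FC+90*Z-MF@BT;d=rel(p0,R0,p,MF);print(p,d)
v,e=fit=__import__('arm').fit();from arm import ik
print(ik(v,p,MF,ctrl.get_obs()['joints']))
for k in range(1,8): print(rel(p0,R0,*interp(p0,R0,p,MF,k/7)))
E
```

```text
[237.83 554.07 466.85 314.73 -26.4  -15.42  -0.35] 0.2146031430745836
[[-0.    0.92  0.38]
 [-0.    0.38 -0.92]
 [-1.   -0.   -0.  ]]
[482.02 241.02 171.3 ] [128.64 116.9  -87.83  67.42  -0.28  -0.29]
(array([-0.46,  0.31, -0.1 ,  1.91,  0.04,  0.93, -1.76]), np.float64(3.6322924041500464e-05), 2.835665298933903e-07)
[ 18.38  16.7  -12.55   9.63  -0.04  -0.04]
[ 36.76  33.4  -25.09  19.26  -0.08  -0.08]
[ 55.13  50.1  -37.64  28.89  -0.12  -0.12]
[ 73.51  66.8  -50.19  38.53  -0.16  -0.16]
[ 91.89  83.5  -62.73  48.16  -0.2   -0.21]
[110.27 100.2  -75.28  57.79  -0.24  -0.25]
[128.64 116.9  -87.83  67.42  -0.28  -0.29]
```

>>> send_rows(
  motion=[
    [[18,16.7,-12.5,9.6,0,0,20],[36,33.4,-25,19.2,0,0,20],[55,50,-37.6,29,-0.1,-0.1,20],[73,67,-50,38.5,-0.1,-0.2,20],[92,83.5,-62.7,48,-0.2,-0.2,20],[110,100,-75.3,57.8,-0.2,-0.2,20],[128.5,117,-87.8,67.4,-0.3,-0.3,20],[128.5,117,-87.8,67.4,-0.3,-0.3,20]],
  ],
)

```text
t: 17.77
ee_pos: [480.6, 242.2, 170.8]
ee_rot: [0.911, 1.372, -0.914]
contact_force: [-0.0, 0.1, -2.6]
opening: 0.344
```

>>> send_rows(
  motion=[
    [[0,0,0,0,0,0,20],[0,0,0,0,0,0,20]],
  ],
)

```text
t: 18.02
ee_pos: [483.5, 241.9, 172.8]
ee_rot: [0.917, 1.368, -0.912]
contact_force: [-0.4, -0.8, -2.1]
opening: 0.338
```

```bash
python3 - <<'E'
from fx import *
p0,R0=cur();print(p0,rel(p0,R0,FC-MF@BT,MF))
snap("wrist","11");snap("side","11");snap("scene","11")
crop("side","11",170,70,330,180,4,"c18");crop("scene","11",330,120,440,330,3,"c19")
E
```

```text
[237.83 554.07 466.85 314.73 -26.4  -15.42  -0.35] 0.2146031430745836
[483.5  241.92 172.77] [91.47 -2.04  0.28  0.1  -0.01 -0.2 ]
```

View pics/wrist11.png

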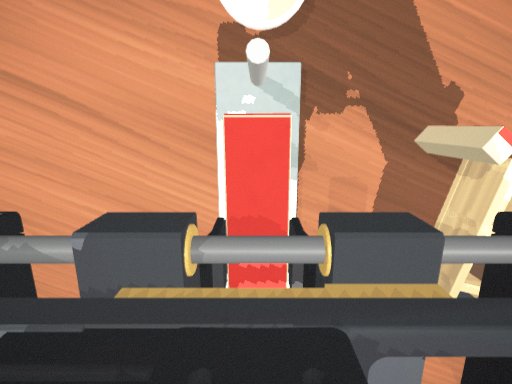

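View pics/c18.png

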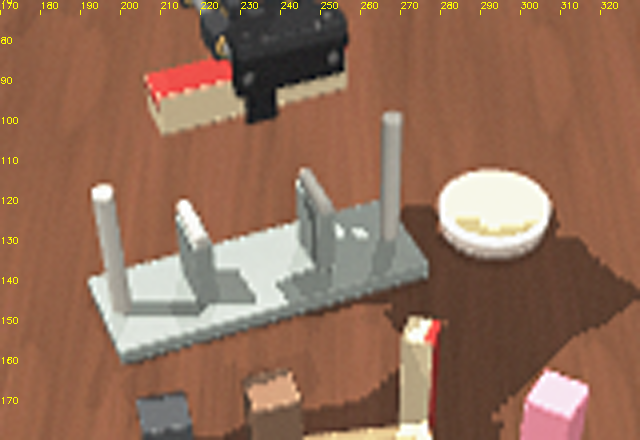

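View pics/c19.png

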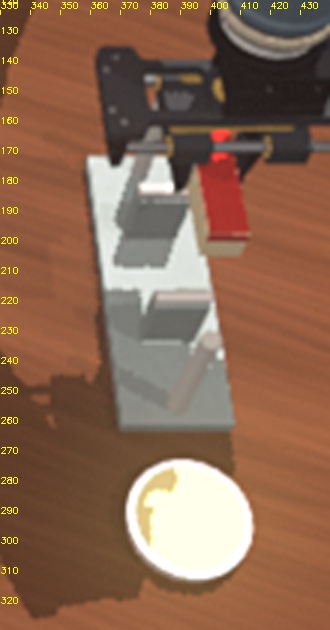

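```bash
python3 - <<'E'
from fx import *
import pickle
crop("wrist","11",200,30,320,180,5,"c20")
o=pickle.load(open("pics/wrist11.pkl","rb"));W=cam("wrist",o);p0=o['ee_pos'];R0=R.from_rotvec(o['ee_rot']).as_matrix()
T=lambda t,z:R0.T@(onz(W,t,z)-p0)
print(p0,"col",T((258,51),130),"base",T((216,63),15),T((300.5,63),15))
E
```

```text
[237.82 554.08 466.84 314.73 -26.4  -15.41  -0.35] 0.21749124224811567
[483.5  241.92 172.77] col [ 43.16 109.68  -0.01] base [158.22 123.78 -42.94] [158.2  123.73  43.79]
```

View pics/c20.png

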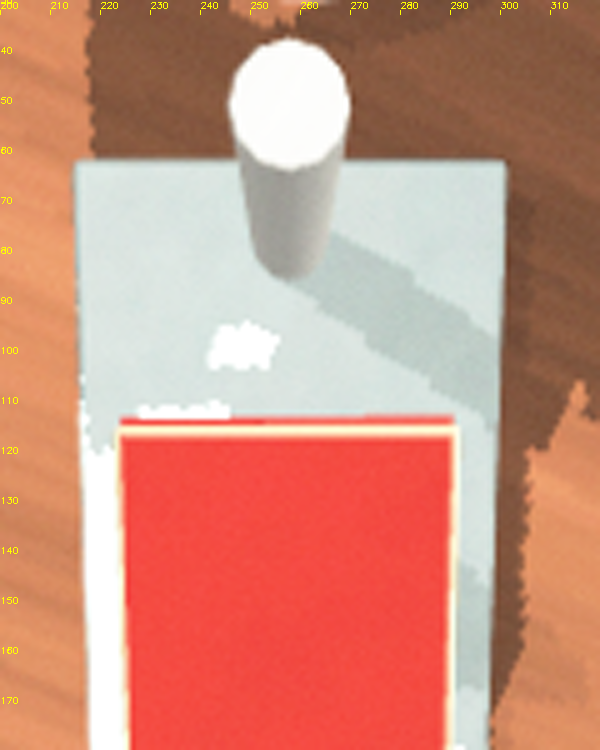

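>>> send_rows(
  motion=[
    [[10,-2.3,0.9,0.1,0,0,20],[30,-2.3,0.9,0.1,0,0,20],[50,-2.3,0.9,0.1,0,0,20],[68,-2.3,0.9,0.1,0,0,20],[78,-2.3,0.9,0.1,0,0,20],[83,-2.3,0.9,0.1,0,0,20],[85,-2.3,0.9,0.1,0,0,20],[85,-2.3,0.9,0.1,0,0,20]],
  ],
)

```text
t: 19.18
ee_pos: [480.6, 241.7, 87.1]
ee_rot: [0.917, 1.369, -0.913]
contact_force: [-0.8, 0.0, -2.4]
opening: 0.339
```

```bash
python3 - <<'E'
from fx import *
p0,R0=cur();print(p0,rel(p0,R0,FC-MF@BT,MF),ctrl.get_obs()['contact_force'])
snap("wrist","12");snap("side","12");snap("scene","12")
crop("side","12",170,70,330,180,4,"c21");crop("scene","12",330,120,440,310,3,"c22");crop("wrist","12",190,20,330,170,5,"c23")
E
```

```text
[237.82 554.08 466.84 314.73 -26.4  -15.41  -0.35] 0.21749124224811567
[480.64 241.74  87.1 ] [ 5.8   0.99  1.19  0.1  -0.03 -0.13] [-0.78  0.04 -2.42]
```

View pics/c21.png

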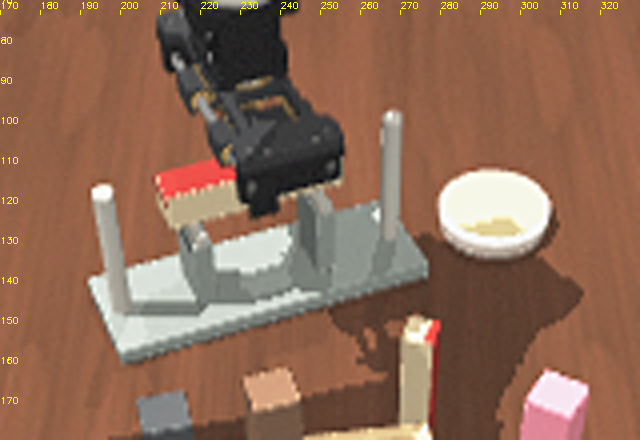

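View pics/c22.png

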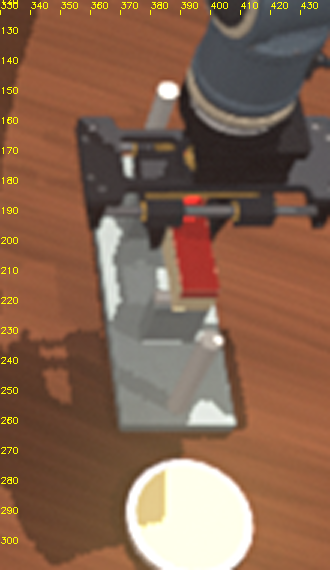

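View pics/c23.png

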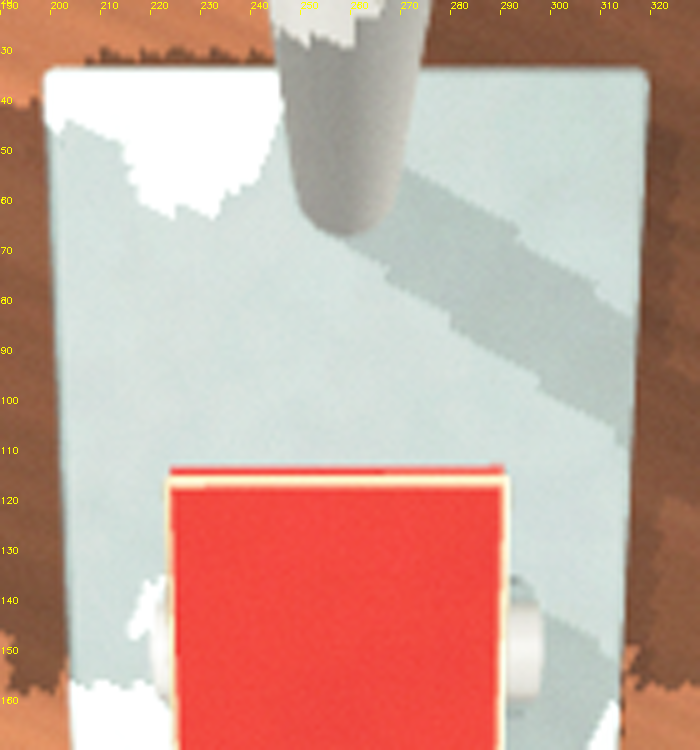

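```bash
python3 - <<'E'
from fx import *
import pickle
o=pickle.load(open("pics/wrist12.pkl","rb"));W=cam("wrist",o);p0=o['ee_pos'];R0=R.from_rotvec(o['ee_rot']).as_matrix()
T=lambda t,z:R0.T@(onz(W,t,z)-p0)
print("roller",T((298.5,149),79),T((220,149),79),"base",T((199,33.5),15),T((319.7,33.5),15),"colbase front",T((259,67),15),"barend",T((223.5,115.5),p0[2]+33.7),T((291,115.5),p0[2]+33.7))
# roller profile
im=np.load("pics/wrist12.npy").astype(int);print(im[125:175,295].sum(1)//3)
E
```

```text
[237.82 554.07 466.84 314.74 -26.4  -15.41  -0.35] 0.21790812556156425
roller [ 8.2  49.4  23.61] [  8.23  49.41 -22.26] base [ 72.42 127.96 -43.32] [ 72.37 127.9   45.36] colbase front [ 72.34 105.05   0.79] barend [-33.54  67.35 -14.93] [-33.55  67.34  14.04]
[215 216 218 216 218 217 218 218 214 217 219 207 196 195 190 189 200 214
 224 227 233 234 239 243 245 244 240 237 233 233 229 227 223 213 194 187
 189 195 195 194 196 194 196 197 195 195 194 191 194 190]
```

>>> send_rows(
  motion=[
    [[0,1.7,1.2,0.1,0,0,20],[2,1.7,1.2,0.1,0,0,20],[4,1.7,1.2,0.1,0,0,20],[4,1.7,1.2,0.1,0,0,20],[4,1.7,1.2,0.1,0,0,20]],
  ],
)

```text
t: 19.95
ee_pos: [482.4, 241.1, 82.7]
ee_rot: [0.918, 1.369, -0.915]
contact_force: [-0.5, 0.3, -3.0]
opening: 0.339
```

>>> send_rows(
  motion=[
    [[0.5,0,0,0,0,0,20],[1,0,0,0,0,0,20],[1,0,0,0,0,0,20]],
  ],
)

```text
t: 20.32
ee_pos: [482.4, 241.1, 81.7]
ee_rot: [0.918, 1.369, -0.915]
contact_force: [-0.1, 0.1, -2.9]
opening: 0.347
```

>>> send_rows(
  motion=[
    [[0.5,0,0,0,0,0,20],[0.7,0,0,0,0,0,20],[0.7,0,0,0,0,0,20]],
  ],
)

```text
t: 20.7
ee_pos: [482.5, 241.2, 81.3]
ee_rot: [0.918, 1.369, -0.915]
contact_force: [0.1, -0.1, -0.9]
opening: 0.344
```

```bash
python3 - <<'E'
from fx import *
import pickle
snap("wrist","13");crop("wrist","13",190,20,330,170,5,"c24")
o=ctrl.get_obs();print(o['contact_force'],o['ee_pos'])
E
```

```text
[237.82 554.07 466.84 314.74 -26.4  -15.41  -0.35] 0.21790812556156425
[ 0.6   0.36 -0.23] [482.51 241.2   81.24]
```

View pics/c24.png

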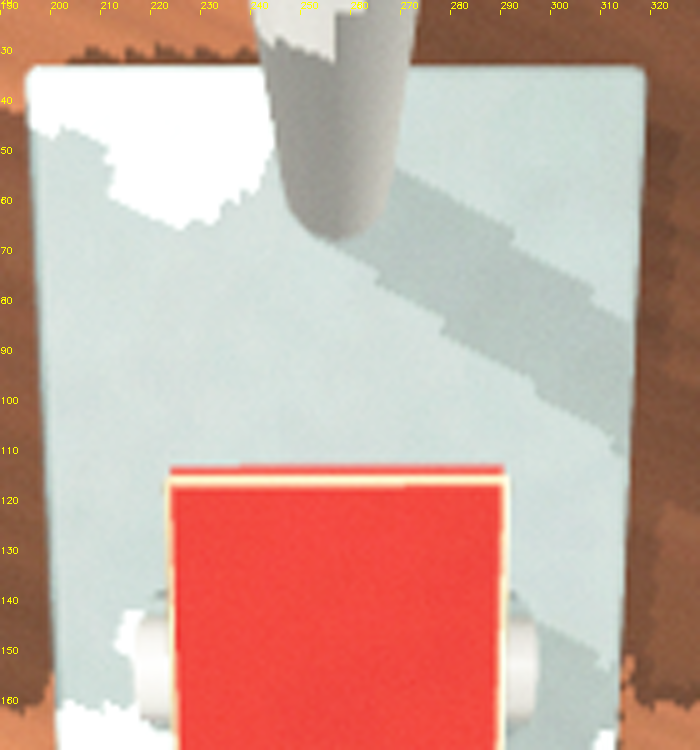

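>>> send_rows(
  motion=[
    [[0.3,0,0,0,0,0,20],[0.3,0,0,0,0,0,31],[0.3,0,0,0,0,0,45],[0.3,0,0,0,0,0,60],[0.3,0,0,0,0,0,60],[0.3,0,0,0,0,0,60]],
  ],
)

```text
t: 21.5
ee_pos: [482.4, 241.2, 80.7]
ee_rot: [0.918, 1.369, -0.915]
contact_force: [-0.2, -0.4, -0.3]
opening: 0.664
```

>>> send_rows(
  motion=[
    [[-10,0,0,0,0,0,65],[-30,0,0,0,0,0,65],[-70,0,0,0,0,0,65],[-120,0,0,0,0,0,65],[-170,-20,0,0,0,0,65],[-190,-20,0,0,0,0,65],[-190,-20,0,0,0,0,65]],
  ],
)

```text
t: 22.38
ee_pos: [464.4, 233.8, 273.1]
ee_rot: [0.921, 1.366, -0.911]
contact_force: [-0.1, 0.3, -0.6]
opening: 0.751
```

```bash
python3 - <<'E'
from fx import *
for c in ("wrist","side","scene"): snap(c,"14")
crop("side","14",170,70,330,180,4,"c25");crop("scene","14",330,120,440,310,3,"c26")
o=ctrl.get_obs();print(o['contact_force'],o['ee_pos'],o['joints'])
E
```

```text
[237.82 554.07 466.84 314.74 -26.4  -15.41  -0.35] 0.21802874928602023
[-0.51 -0.66  0.25] [463.07 232.91 269.53] [-0.41  0.18 -0.16  1.83  0.03  1.13 -1.76]
```

View pics/c25.png

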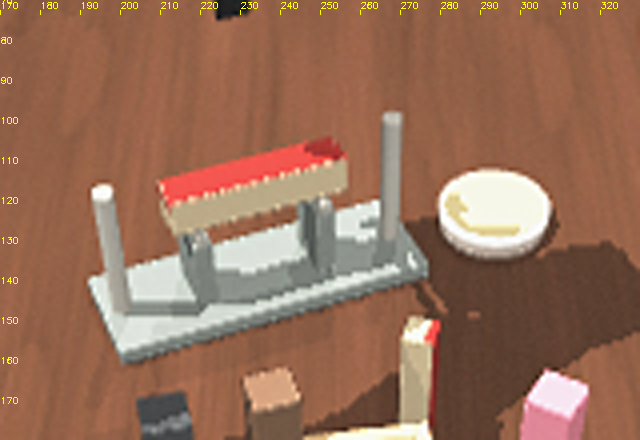

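View pics/c26.png

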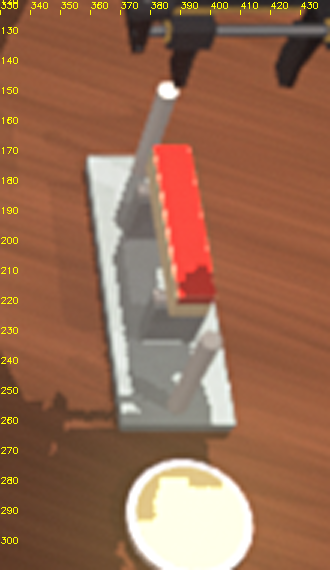

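View pics/wrist14.png

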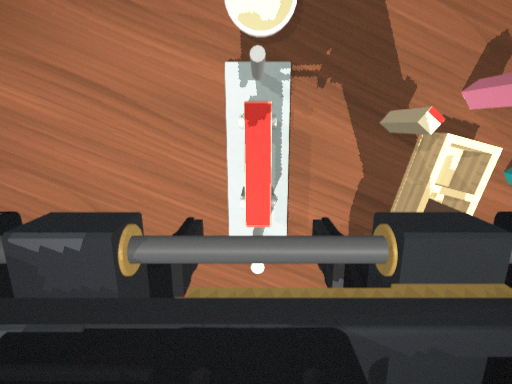

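```bash
python3 - <<'E'
from fx import *
crop("wrist","14",215,35,300,285,2,"x");crop("wrist","14",220,40,300,140,7,"c27");crop("wrist","14",220,140,300,280,4,"c28")
E
```

```text
[237.78 554.1  466.83 314.74 -26.4  -15.41  -0.35] 0.2241871300684295
```

View pics/c27.png

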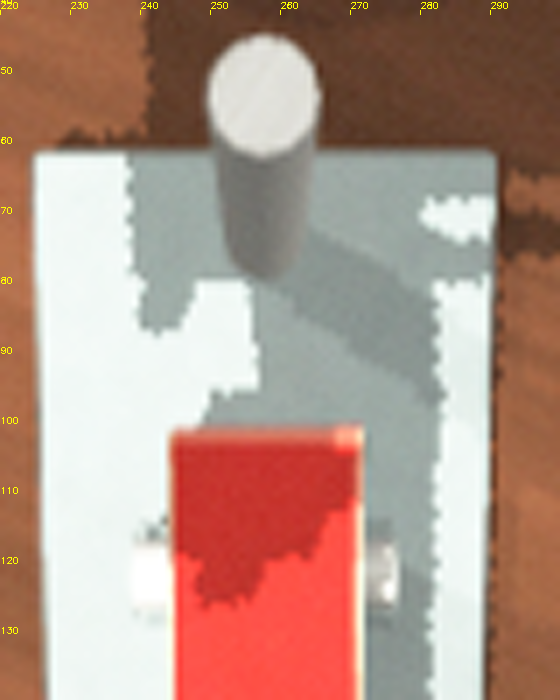

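View pics/c28.png

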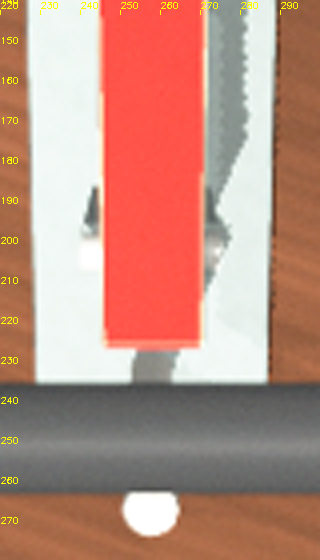

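```bash
python3 - <<'E'
from fx import *
import pickle
o=pickle.load(open("pics/wrist14.pkl","rb"));W=cam("wrist",o)
def F(t,z):
    x=onz(W,t,z)-FC;return np.array([x@fx,x@fy])
a,b=F((257.5,102),115),F((257.5,226),115);print("bar ends",a,b,"mid",(a+b)/2,a-b)
a,b=F((257.3,53.5),130),F((257.5,268),130);print("cols",a,b,"mid",(a+b)/2,a-b)
a,b=F((257.7,122),79),F((258,202),79);print("rollers",a,b,"mid",(a+b)/2)
for t in [(244.5,103),(271.5,103),(246,225),(270,225)]:print(F(t,115))
E
```

```text
[237.78 554.1  466.83 314.74 -26.4  -15.41  -0.35] 0.2241871300684295
bar ends [68.69  0.56] [-70.09   0.61] mid [-0.7   0.59] [138.78  -0.05]
cols [112.72   0.73] [-116.07    0.61] mid [-1.67  0.67] [228.78   0.12]
rollers [48.43  0.37] [-50.69   0.  ] mid [-1.13  0.19]
[67.69 14.35]
[ 67.67 -14.28]
[-68.86  14.07]
[-68.85 -14.02]
```

View pics/side14.png

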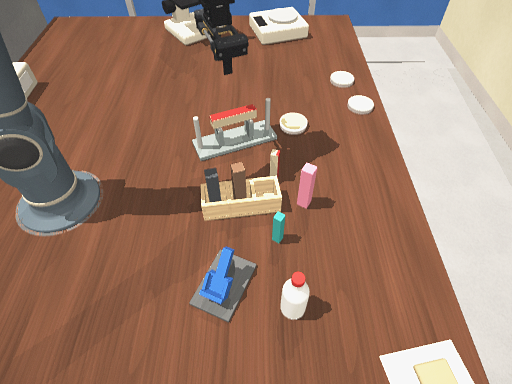

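```bash
python3 - <<'E'
from station import finish_job
print(finish_job())
E
```

```text
the job is handed in; nothing more can be done
None
```

The job is done and handed in at about 22.5 s of the 58 s allowed. I took the pale bar from the rack and set it on the blue rest, red face outward. I let it go there, gripped it again at mid-length, laid it across both rollers red face up, and released it.

**On the rest:** after release, the wrist camera put the bar's lower end 71 mm below the seat point, where 70 mm is ideal. That means it was against the stop, to within about 1.5 mm of camera error.

**On the rollers:** the bar's centre measured within about 1 mm of the fixture centre along its length and 0.5 mm across it. It was square to within about 0.2 degrees.

**Surroundings:** in the last side view the dark and brown bars, the bottle and the dish stand where they were. That was judged by eye. The gripper is clear of everything, about 190 mm up, and the contact forces I read at the end of each move stayed under about 5 N.

**Measurements that disagreed:**
- The side camera read the rest and the fixture about 6 to 7 mm off in y compared with the wrist view, so I relied on the wrist camera.
- The wrist camera itself showed a bias of about 1 to 2 mm. I corrected for it by comparing the bar with the rollers in the same picture.

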